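Load the charging bank in number order

TASK

The charging bank must be loaded in number order: pack 1 (red cap, one dot) into bay 1, then pack 2 (yellow, two dots) into bay 2, then pack 3 (blue, three dots), which has toppled over, into bay 3. Each pack goes upright with its coloured cap up, and must be pushed firmly down until its stiff copper contact is fully home before the next pack goes in; then let go of it. Leave the other things on the bench where they are.

Things in the scene. Friction and masses are not known exactly. Their poses are not given: they have to be found in the camera images.
- bank: aluminium base plate of the charging bank, fixed, 90 (x) x 200 (y) x 8 mm, carrying the three bays side by side along its y, 60 mm apart, in any order; origin: centre of its underside, z up
- bay1: bay 1, fixed on the bank: open-topped white pocket marked front and back by a red block (16 mm deep, 20 high) with one white dot. Pocket 34 mm (x) by 48 mm (y). Its y-side walls, 4 mm thick, rise 86 mm above the origin, nearly to a seated pack's top: no room for fingers; its x-side walls rise only 32 mm. Origin: centre of its underside, 8 mm above the bench
- bay1_floor (a point): centre of the pocket floor of bay 1, where the foot of a fully home pack rests (10 mm above the bay's origin); axes as the bay
- bay1_contact (a joint): copper contact block on the floor of bay 1, which slides down stiffly (about 7 N, no spring): 0 = up, standing 6 mm above the pocket floor, 0.006 = pushed fully home, flush with the floor
- bay2: bay 2, fixed on the bank: open-topped white pocket marked front and back by a yellow block (16 mm deep, 20 high) with two white dots. Pocket 34 mm (x) by 48 mm (y). Its y-side walls, 4 mm thick, rise 86 mm above the origin, nearly to a seated pack's top: no room for fingers; its x-side walls rise only 32 mm. Origin: centre of its underside, 8 mm above the bench
- bay2_floor (a point): centre of the pocket floor of bay 2, where the foot of a fully home pack rests (10 mm above the bay's origin); axes as the bay
- bay2_contact (a joint): copper contact block on the floor of bay 2, which slides down stiffly (about 7 N, no spring): 0 = up, standing 6 mm above the pocket floor, 0.006 = pushed fully home, flush with the floor
- bay3: bay 3, fixed on the bank: open-topped white pocket marked front and back by a blue block (16 mm deep, 20 high) with three white dots. Pocket 34 mm (x) by 48 mm (y). Its y-side walls, 4 mm thick, rise 86 mm above the origin, nearly to a seated pack's top: no room for fingers; its x-side walls rise only 32 mm. Origin: centre of its underside, 8 mm above the bench
- bay3_floor (a point): centre of the pocket floor of bay 3, where the foot of a fully home pack rests (10 mm above the bay's origin); axes as the bay
- bay3_contact (a joint): copper contact block on the floor of bay 3, which slides down stiffly (about 7 N, no spring): 0 = up, standing 6 mm above the pocket floor, 0.006 = pushed fully home, flush with the floor
- pack1: battery pack 1: grey box with a red cap (top 14 mm) bearing one white dot, loose, about 0.15 kg, standing upright on the bench. 30 mm (its x, between the broad faces) x 44 mm (its y) x 80 mm (its z, towards the cap). Origin: centre of the foot. A half turn about z makes no difference
- pack2: battery pack 2: grey box with a yellow cap (top 14 mm) bearing two white dots, loose, about 0.15 kg, standing upright on the bench. 30 mm (its x, between the broad faces) x 44 mm (its y) x 80 mm (its z, towards the cap). Origin: centre of the foot. A half turn about z makes no difference
- pack3: battery pack 3: same pack, blue cap with three white dots, about 0.15 kg, toppled: lies on a broad face. Its x is the long way (80 mm) towards the cap, y the 44 mm width, z the 30 mm thickness (up while it lies). Origin: centre of the broad face it lies on. Upright means its x points up; either broad face may face either way in the bay
- pack1_foot (a point): centre of the foot (the end that goes down into the bay) of pack 1, 80 mm from the cap end; axes as the pack
- pack2_foot (a point): centre of the foot (the end that goes down into the bay) of pack 2, 80 mm from the cap end; axes as the pack
- pack3_foot (a point): centre of the foot (the end that goes down into the bay) of pack 3, 80 mm from the cap end; axes as the pack
- dead_pack: old all-grey pack, 30 x 44 x 80 mm, lying loose; not part of the job; axes and origin as pack 3
- flux_pot: blue jar, 64 mm across, 75 mm high, loose; origin: centre of its underside
- screw_dish: white open dish, 84 mm across, 40 mm high, loose; origin: centre of its underside
- screwdriver: green-handled screwdriver, 170 mm long, lying loose along its x; origin near its middle
- tweezers: steel tweezers, 120 mm long, lying loose along their x; origin at the middle
- mouse: black computer mouse, 62 mm across, 34 mm high, loose; origin: centre of its underside
- multimeter: yellow multimeter, fixed, lying along its x, 190 x 90 x 50 mm; origin: centre of its underside

How it is judged:
By the outcome, as a careful person would: the job done as asked, in the order asked, and still so for the second after the job is handed in, with the robot touching nothing.
It also fails if it takes over 72 s, if anything falls off the work surface, if the arm or the gripper's body presses on something with over 40 N, if the wrist force passes 120 N, or if a joint passes its speed limit or range.

ROBOT

A 6-joint arm with a two-finger parallel gripper is mounted at the origin on the work surface. World frame = base frame: x ahead of the robot, y to its left, z up, the work surface at z = 0. Lengths are in m, angles in rad, forces in N, time in s.
With the tool pointing down it reaches from about 0.4 to 0.925 m from the base axis. Payload 3.4 kg.
Tool frame: the origin (TCP) lies midway between the tips of the shut fingers; the grasp point (between the pads) lies 19 mm behind it; x points along the fingers, y is the direction in which the jaws open and shut, and the axes are right-handed (so a half turn about x gives the same grasp; the last joint's range is limited). The gripper opens to 85 mm and grips with 20 to 120 N. Pads are 22 mm wide; open, the fingers measure 114 mm over their backs; the gripper's body (76 mm by 85 mm) begins 54 mm behind the grasp point. The pads swing forward as they close: fully open they stand 13 mm farther back than shut.
Start: joints at [-1.361, 0.307, 1.506, -0, 1.328, -0.073], TCP at [0.16, -0.552, 0.231] pointing down, gripper open.
Joint ranges: [-3.12, 3.12], [-1.05, 2.28], [0.14, 2.33], [-1.42, 4.57], [0.1, 2.73], [-2.68, 2.68]. Speed limits (rad/s): [2.57, 2.57, 3.14, 3.14, 3.14, 3.14].

INTERFACE

Orientations are given as a unit quaternion [x, y, z, w].
In Python, from station import arm gives the robot as it stands.
- The arm moves only by the tool step_arm, never from a script. Its argument "targets" is one flat list of numbers, 7 for each row, row after row: the shift along the world's x, y, z in units of 0.15 m (1.0 is 0.15 m), then the turn, a rotation vector about the world's x, y, z in units of 360 degrees (1.0 is 360 degrees), then the gripper's target within -1 to 1 (fully open at 1, half-way at 0, shut at -1). In form: [dx, dy, dz, rx, ry, rz, hand, dx, dy, dz, rx, ry, rz, hand, ...]. A call has exactly 5 rows; each row shifts and turns the pose as measured when the row begins; what a row does not reach is not made up. A row lasts 1/12 s, in which the tool goes at most 41.7 mm and 7.16 degrees, less where a joint would pass 70% of its speed; a pose out of reach is approached as far as the arm can. A call with a number of a shift or a turn outside -1 to 1 is refused whole. A call with a gripper value outside its range is refused whole. The fingers move at their own pace and stop on an object; "grip_force" is the grip in N (left out, the last holds). Time passes only in rows, so rows that do not move let the fingers close, or fill a call up. It gives the time, the measured TCP pose, the force and the opening at its end, in the units of the state.
- arm.observe(): the state, without advancing time (a new reading comes with each control period).
- arm.camera(name): name is "scene" or "side" or "wrist"; returns (picture, depth): 400x640x3 uint8, red, green, blue; 400x640 float32, m along the optical axis (not along the pixel's ray), 0 where there is no reading.
- arm.camera_model(name): a dict with "intrinsics" (3x3 intrinsics, pixels), "distortion" ([k1, k2, p1, p2, k3] as OpenCV has them; the pictures are not rectified), "R" (3x3) and "t" (3): a world point X has camera coordinates R X + t. Camera axes: x right, y down, z forward; pixel columns grow to the right and rows downward; lengths in m; the calibration is good to about 2 mm. A picture is of the moment at which its call begins: read the wrist's pose just before it. camera_model takes no time and is no camera call; for the wrist camera it gives the pose at the moment of the call.
- arm.close_job(): hands the job in, once; it reports no verdict.
Trained networks look in the newest picture that a camera, given by its name, has taken for a name from the list of things; names that differ only in an ending like _2 or _b are one class to them, and where a whole thing is asked for, a point or a joint stands for the part that bears it (a point fixed in the world has none). Each returns a list of dicts, best first, with "confidence" (0 to 1); they miss things now and then, are a little off and sometimes report something else, mostly with a low value. They report only what shows in the picture. A call takes as long as a camera call.
- arm.search_frame(camera, target): "bbox" ([left, top, width, height] in pixels, round what is visible of it).
- arm.outline_of(camera, target): "pixels" (400x640 bool, what is visible of it) and "bbox" ([left, top, width, height] in pixels, round what is visible of it).
- arm.tip_of(camera, target): "point" ([column, row] in pixels: a listed point, or the origin of a listed thing).
The state is a dict: "time_s": time; "joints": joint angles; "dq": joint speeds; "tau": joint torques, N m; "position": TCP position; "tcp_rot": TCP orientation; "contact_force": force on the tool from outside, world axes, zero at the start; "wrist_torque": the same for the moment, N m; "opening": finger opening in m.
Only numpy, scipy, OpenCV 4.12 (cv2) and the standard library are available. Lean on these libraries where they do the work, as an engineer would, in place of code of your own. Each camera call takes 0.05 s, during which the arm holds its last target. There are 200 camera calls.

## Working session

There is one attempt and no reset: what is moved stays moved. The work goes in short steps, Python scripts to look and compute and a tool call to move; the robot and the scene stay as the last step left them, time stands still between calls to the robot, and variables do not carry over. Pictures are saved under pics/ and viewed, about 8 in all and at most 12, crops included, and the job is handed in when it is done.

Besides the shell and the picture viewer there is one more tool, called after "Request:" as name(argument=value, ...) on one line, values as JSON. step_arm: Moves the arm, as the interface text tells. Its arguments: {"type":"object","properties":{"targets":{"type":"array"},"grip_force":{"type":"number"}},"required":["targets"]}

```bash
ls; mkdir -p pics; cat > h.py <<'E'
import numpy as np, cv2
from station import arm
def cam(n):
    m=arm.camera_model(n); return [np.array(m[k],float) for k in("intrinsics","distortion","R","t")]
def cloud(n,depth):
    K,D,R,t=cam(n); v,u=np.mgrid[:400,:640]
    p=cv2.undistortPoints(np.stack([u,v],-1).reshape(-1,1,2).astype(float),K,D).reshape(400,640,2)
    c=np.dstack([p*depth[...,None],depth])
    return (c-t)@R          # world points, HxWx3
def snap(n,name=None):
    im,d=arm.camera(n)
    if name: cv2.imwrite(f"pics/{name}.png",im[...,::-1])
    return im,d,cloud(n,d)
E
python3 - <<'E'
from h import *
s=arm.observe(); print(s)
ims=[]
for n in("scene","side"):
    im,d,P=snap(n,n); ims.append(im)
    K,D,R,t=cam(n); print(n,"pos",(-R.T@t).round(3))
    np.savez(f"{n}.npz",im=im,d=d,P=P)
    for k in["pack1","pack2","pack3","bay1","bay2","bay3","dead_pack","flux_pot","screw_dish","bank"]:
        for o in arm.outline_of(n,k)[:2]:
            m=o["pixels"]&(d>0); q=P[m]
            print(n,k,round(o["confidence"],2),o["bbox"],m.sum(),np.percentile(q,[2,50,98],axis=0).round(3).tolist() if m.sum() else "")
cv2.imwrite("pics/both.png",np.vstack(ims)[...,::-1][:, :, :])
E
```

```text
pics
{'time_s': 0.0, 'joints': array([-1.36152689e+00,  3.07578435e-01,  1.50768510e+00,  2.26227148e-05,
        1.32843328e+00, -7.35123873e-02]), 'dq': array([-0.00041612,  0.00031229,  0.00099884, -0.0014527 ,  0.00209402,
       -0.00016139]), 'tau': array([ 2.92428913e-04, -4.57553673e+01, -2.51917112e+01, -2.37338882e-04,
        1.33299379e-02, -2.46038769e-05]), 'position': array([ 0.16026931, -0.55146631,  0.23037354]), 'tcp_rot': array([-0.7000077 , -0.10038647,  0.70009312, -0.09890098]), 'contact_force': array([ 1.38600843,  0.05922961, -0.1799171 ]), 'wrist_torque': array([ 0.00543387,  0.02371857, -0.03747026]), 'opening': 0.08526011523567326}
scene pos [1.152 0.989 0.839]
scene pack1 0.94 [250.6, 136.1, 14.7, 26.5] 353 [[0.588, -0.294, 0.005], [0.613, -0.263, 0.048], [0.625, -0.251, 0.081]]
scene pack1 0.8 [300.3, 159.0, 26.1, 22.1] 390 [[0.472, -0.121, 0.0], [0.513, -0.089, 0.025], [0.549, -0.078, 0.032]]
scene pack2 0.94 [250.6, 136.1, 14.7, 26.5] 353 [[0.588, -0.294, 0.005], [0.613, -0.263, 0.048], [0.625, -0.251, 0.081]]
scene pack2 0.8 [300.3, 159.0, 26.1, 22.1] 
[... 3201 characters left out ...]
73 [302.0, 146.5, 12.1, 26.8] 185 [[0.496, 0.224, 0.014], [0.518, 0.276, 0.067], [0.548, 0.296, 0.096]]
side bay3 0.73 [301.4, 149.0, 22.8, 33.2] 225 [[0.502, 0.16, 0.008], [0.526, 0.216, 0.067], [0.572, 0.307, 0.096]]
side dead_pack 0.62 [277.0, 231.2, 17.2, 25.4] 358 [[0.387, -0.163, 0.003], [0.408, -0.137, 0.029], [0.429, -0.085, 0.035]]
side flux_pot 0.77 [376.4, 181.6, 18.5, 24.4] 482 [[0.722, 0.006, 0.0], [0.747, 0.021, 0.051], [0.782, 0.078, 0.078]]
side screw_dish 0.85 [259.7, 196.5, 22.4, 25.9] 446 [[0.347, -0.021, 0.001], [0.382, 0.035, 0.021], [0.416, 0.058, 0.042]]
side bank 0.68 [298.0, 165.5, 32.3, 33.4] 188 [[0.488, 0.092, -0.001], [0.511, 0.107, 0.008], [0.584, 0.281, 0.014]]
```

View pics/scene.png

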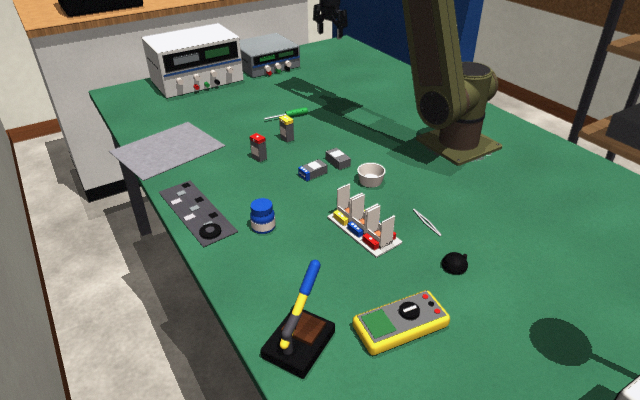

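View pics/side.png

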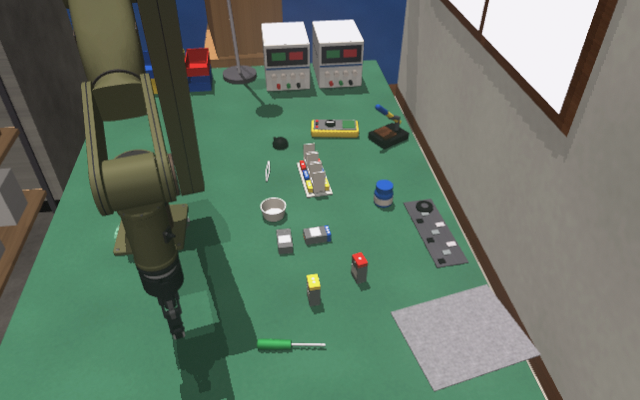

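The scene view shows pack 1 (258,147), pack 2 (287,128), and pack 3 lying at (312,170) with its cap on the far +x side. The dead pack is at (338,158). The bank's bays, from -y to +y, are yellow (2), blue (3), red (1). The side view agrees. I'll move the wrist camera over the packs for a closer measurement.

Request:
step_arm(targets=[0.21,0.16,0.06,0,0,0,1,0.21,0.16,0.06,0,0,0,1,0.21,0.16,0.06,0,0,0,1,0.21,0.16,0.06,0,0,0,1,0.21,0.16,0.06,0,0,0,1], grip_force=50)

```text
time_s: 1.52
position: [0.3151, -0.4333, 0.2749]
tcp_rot: [-0.699, -0.095, 0.702, -0.094]
contact_force: [1.5, -0.8, 0.4]
opening: 0.0853
```

Request:
step_arm(targets=[0.21,0.16,0.06,0,0,0,1,0.21,0.16,0.06,0,0,0,1,0.21,0.16,0.06,0,0,0,1,0.21,0.16,0.06,0,0,0,1,0.21,0.16,0.06,0,0,0,1])

```text
time_s: 1.93
position: [0.4758, -0.3083, 0.3222]
tcp_rot: [-0.7, -0.094, 0.702, -0.094]
contact_force: [-0.6, -0.1, 0.1]
opening: 0.0853
```

```bash
cat >> h.py <<'E'
from scipy.spatial.transform import Rotation as Rn
def pose():
    s=arm.observe(); M=Rn.from_quat(s["tcp_rot"]).as_matrix()
    print("t %.2f"%s["time_s"],"pos",s["position"].round(4),"fing",M[:,0].round(3),"jaw",M[:,1].round(3),"jawyaw %.1f"%np.degrees(np.arctan2(M[1,1],M[0,1])),"F",s["contact_force"].round(1),"open %.4f"%s["opening"],"q",s["joints"].round(2)); return s,M
def rect(q):
    (c,wh,a)=cv2.minAreaRect((q[:,:2]*1000).astype(np.float32)); 
    return np.round(c,1),np.round(wh,1),round(a,1)
E
python3 - <<'E'
from h import *
pose()
im,d,P=snap("wrist","w1"); np.savez("w1.npz",im=im,d=d,P=P)
K,D,R,t=cam("wrist"); print("campos",-R.T@t,"fwd",R[2])
for k in["pack1","pack3","dead_pack"]:
    for o in arm.outline_of("wrist",k)[:3]:
        m=o["pixels"]&(d>0); q=P[m]; zt=np.percentile(q[:,2],90); top=q[q[:,2]>zt-.008]
        print(k,round(o["confidence"],2),np.round(o["bbox"]),zt.round(4),len(top),rect(top),top.mean(0).round(4))
E
```

```text
t 1.93 pos [ 0.4758 -0.3083  0.3222] fing [-0.003 -0.001 -1.   ] jaw [ 0.263 -0.965  0.   ] jawyaw -74.7 F [-0.6 -0.1  0.1] open 0.0853 q [-0.65  0.24  1.37 -0.    1.53  0.66]
campos [ 0.55131125 -0.28594794  0.46689564] fwd [-0.265158   -0.07367879 -0.96138581]
pack1 0.62 [324. 156.  48.  39.] 0.0823 1055 (array([ 479.7, -337.4]), array([31.8, 44.2]), 3.4) [ 0.4805 -0.3369  0.0812]
pack1 0.59 [148.  52.  42.  74.] 0.0338 2398 (array([ 518.9, -101.8]), array([79.5, 44.9]), 4.8) [ 0.5201 -0.1032  0.0325]
pack1 0.58 [303.  21.  43.  39.] 0.0839 1291 (array([ 616.1, -275. ]), array([31. , 43.3]), 14.0) [ 0.6162 -0.2752  0.0828]
pack3 0.62 [324. 156.  48.  39.] 0.0823 1055 (array([ 479.7, -337.4]), array([31.8, 44.2]), 3.4) [ 0.4805 -0.3369  0.0812]
pack3 0.59 [148.  52.  42.  74.] 0.0338 2398 (array([ 518.9, -101.8]), array([79.5, 44.9]), 4.8) [ 0.5201 -0.1032  0.0325]
pack3 0.58 [303.  21.  43.  39.] 0.0839 1291 (array([ 616.1, -275. ]), array([31. , 43.3]), 14.0) [ 0.6162 -0.2752  0.0828]
dead_pack 0.71 [133. 145.  72.  51.] 0.0326 2112 (array([ 417.2, -116.6]), array([45.3, 80.3]), 1.1) [ 0.4184 -0.1179  0.0314]
```

View pics/w1.png

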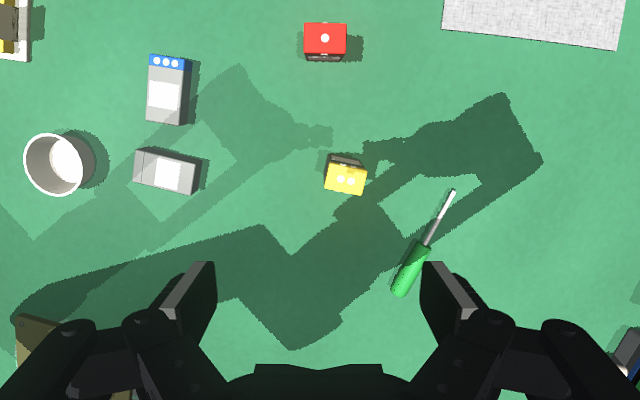

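The wrist view shows the red cap (325,40), yellow cap (345,175), and pack 3 lying at (167,90) with its blue cap at the top (+x). It also shows the dead pack (167,170). The depth rectangles match the known sizes well. Next: turn the jaws 89° and go above pack 1.

Request:
step_arm(targets=[0.0935,0.022,-0.0933,0,0,0.019,1,0.0935,0.022,-0.0933,0,0,0.019,1,0.0935,0.022,-0.0933,0,0,0.019,1,0.0935,0.022,-0.0933,0,0,0.019,1,0.0935,0.022,-0.0933,0,0,0.019,1])

```text
time_s: 2.55
position: [0.5406, -0.2988, 0.2522]
tcp_rot: [-0.638, -0.299, 0.641, -0.304]
contact_force: [-0.2, 0.9, 0.2]
opening: 0.0854
```

Request:
step_arm(targets=[0.0935,0.022,-0.0933,0,0,0.019,1,0.0935,0.022,-0.0933,0,0,0.019,1,0.0935,0.022,-0.0933,0,0,0.019,1,0.0935,0.022,-0.0933,0,0,0.019,1,0.0935,0.022,-0.0933,0,0,0.019,1])

```text
time_s: 2.97
position: [0.6046, -0.2897, 0.176]
tcp_rot: [-0.516, -0.479, 0.521, -0.483]
contact_force: [0.5, -0.5, -0.0]
opening: 0.0854
```

Request:
step_arm(targets=[0,0,-0.0933,0,0,0.019,1,0,0,-0.0933,0,0,0.019,1,0,0,-0.0933,0,0,0.019,1,0,0,0,0,0,0,1,0,0,0,0,0,0,1])

```text
time_s: 3.38
position: [0.5979, -0.2957, 0.125]
tcp_rot: [0.418, 0.57, -0.425, 0.566]
contact_force: [1.2, 0.0, 0.0]
opening: 0.0852
```

```bash
cat >> h.py <<'E'
def tops(n,zmin,zmax,box,P):
    q=P[np.isfinite(P).all(-1)]; x0,x1,y0,y1=box
    q=q[(q[:,2]>zmin)&(q[:,2]<zmax)&(q[:,0]>x0)&(q[:,0]<x1)&(q[:,1]>y0)&(q[:,1]<y1)]
    return q
E
python3 - <<'E'
from h import *
pose()
im,d,P=snap("wrist","w2")
q=tops("w",.07,.09,(.57,.66,-.32,-.23),P); print(len(q), rect(q) if len(q)>10 else "", q[:,2].mean())
E
```

```text
t 3.38 pos [ 0.5979 -0.2957  0.125 ] fing [-0.01  -0.005 -1.   ] jaw [ 0.957  0.289 -0.011] jawyaw 16.8 F [1.2 0.  0. ] open 0.0852 q [-0.52  0.52  1.43 -0.01  1.2  -0.81]
4019 (array([ 606.8, -280.5]), array([31.5, 44.1]), 13.8) 0.07932327595054485
```

Request:
step_arm(targets=[0.06,0.1,0,0,0.001,-0.0083,1,0,0,-0.14,0,0.0,0,1,0,0,-0.14,0,0,0,1,0,0,-0.14,0,0,0,1,0,0,-0.1,0,0,0,1])

```text
time_s: 3.85
position: [0.6105, -0.2877, 0.0557]
tcp_rot: [0.439, 0.549, -0.447, 0.554]
contact_force: [0.4, 0.4, -0.6]
opening: 0.0856
```

```bash
python3 - <<'E'
s=open('h.py').read()
s=s.replace('def cloud(n,depth):\n    K,D,R,t=cam(n);','def cloud(n,depth,C):\n    K,D,R,t=C;').replace('im,d=arm.camera(n)','C=cam(n); im,d=arm.camera(n)').replace('cloud(n,d)\n','cloud(n,d,C)\n')
open('h.py','w').write(s)
E
python3 -c "
from h import *
pose()"
```

```text
t 3.85 pos [ 0.6105 -0.2877  0.0557] fing [-0.001 -0.013 -1.   ] jaw [ 0.976  0.216 -0.004] jawyaw 12.5 F [ 0.4  0.4 -0.6] open 0.0856 q [-0.5   0.6   1.49 -0.01  1.05 -0.71]
```

Request:
step_arm(targets=[-0.025,0.048,-0.06,0.002,0,0.0036,1,0,0,-0.03,0,0,0,1,0,0,0,0,0,0,1,0,0,0,0,0,0,-1,0,0,0,0,0,0,-1])

```text
time_s: 4.27
position: [0.6063, -0.2837, 0.0434]
tcp_rot: [0.439, 0.553, -0.441, 0.554]
contact_force: [0.7, 0.4, -0.2]
opening: 0.0641
```

Request:
step_arm(targets=[0,0,0,0,0,0,-1,0,0,0,0,0,0,-1,0,0,0,0,0,0,-1,0,0,0,0,0,0,-1,0,0,0,0,0,0,-1])

```text
time_s: 4.68
position: [0.609, -0.2857, 0.0474]
tcp_rot: [0.44, 0.55, -0.441, 0.556]
contact_force: [-0.1, -0.2, -0.8]
opening: 0.0292
```

```bash
python3 -c "
from h import *
pose()
im,d,P=snap('wrist','w3')
q=tops('w',.068,.1,(.56,.65,-.33,-.24),P); print(len(q)); 
S=np.load('side.npz');
for n in('side','scene'):
  P=np.load(n+'.npz')['P']
  for nm,b in dict(bank=(.45,.62,.05,.32)).items():
    q=tops(n,.085,.1,b,P); print(n,nm,len(q),rect(q),q.mean(0))
    for lo in np.arange(.08,.31,.01):
        k=q[(q[:,1]>=lo)&(q[:,1]<lo+.01)]
        if len(k): print(round(lo,3),len(k),k.mean(0).round(3),end=' | ')
"
```

```text
t 4.68 pos [ 0.609  -0.2857  0.0474] fing [ 0.007 -0.007 -1.   ] jaw [0.975 0.223 0.005] jawyaw 12.9 F [-0.1 -0.2 -0.8] open 0.0292 q [-0.5   0.6   1.51 -0.    1.03 -0.72]
15406
side bank 169 (array([536.5, 192.9]), array([ 41.7, 186.3]), 4.6) [0.53686168 0.18832937 0.09099532]
0.09 1 [0.539 0.1   0.09 ] | 0.1 26 [0.541 0.106 0.091] | 0.11 10 [0.552 0.112 0.089] | 0.15 16 [0.534 0.157 0.09 ] | 0.16 32 [0.54  0.164 0.092] | 0.17 4 [0.545 0.172 0.091] | 0.21 22 [0.532 0.216 0.092] | 0.22 26 [0.535 0.225 0.091] | 0.23 3 [0.535 0.234 0.09 ] | 0.27 21 [0.529 0.277 0.092] | 0.28 8 [0.536 0.283 0.089] | scene bank 249 (array([536.1, 197.6]), array([ 44.2, 180.2]), 3.9) [0.53632286 0.20162357 0.09047569]
0.1 4 [0.535 0.109 0.089] | 0.11 38 [0.544 0.113 0.09 ] | 0.16 41 [0.536 0.165 0.091] | 0.17 38 [0.541 0.173 0.089] | 0.21 2 [0.545 0.219 0.089] | 0.22 36 [0.533 0.225 0.091] | 0.23 38 [0.536 0.233 0.091] | 0.27 1 [0.519 0.279 0.091] | 0.28 51 [0.531 0.284 0.09 ] |
```

Pack 1 is gripped (29 mm opening). Lift it and carry it to a viewing pose over the bank.

Request:
step_arm(targets=[0,0,0.2,0,0,0,-1,0,0,0.26,0,0,0,-1,-0.038,0.15,0.15,0,0,-0.0019,-1,-0.038,0.213,0.104,0,0,-0.0019,-1,-0.038,0.213,0.104,0,0,-0.0019,-1])

```text
time_s: 5.15
position: [0.5883, -0.2018, 0.1668]
tcp_rot: [0.451, 0.543, -0.455, 0.543]
contact_force: [0.0, 0.8, -0.9]
opening: 0.0292
```

Request:
step_arm(targets=[-0.038,0.213,0.104,0,0,-0.0019,-1,-0.038,0.213,0.104,0,0,-0.0019,-1,-0.038,0.213,0.104,0,0,-0.0019,-1,-0.038,0.213,0.104,0,0,-0.0019,-1,-0.038,0.213,0.104,0,0,-0.0019,-1])

```text
time_s: 5.57
position: [0.5563, -0.0358, 0.248]
tcp_rot: [0.469, 0.528, -0.473, 0.527]
contact_force: [0.6, 0.8, -1.1]
opening: 0.0294
```

Request:
step_arm(targets=[-0.038,0.213,0.104,0,0,-0.0019,-1,-0.038,0.213,0.104,0,0,-0.0019,-1,-0.038,0.213,0.104,0,0,-0.0019,-1,-0.038,0.1,0.05,0,0,-0.0019,-1,0,0,0,0,0,0,-1])

```text
time_s: 5.98
position: [0.5295, 0.0868, 0.3082]
tcp_rot: [0.482, 0.518, -0.482, 0.516]
contact_force: [-0.8, -1.2, -1.2]
opening: 0.0293
```

Request:
step_arm(targets=[0,0,0,0,0,0,-1,0,0,0,0,0,0,-1,0,0,0,0,0,0,-1,0,0,0,0,0,0,-1,0,0,0,0,0,0,-1])

```text
time_s: 6.4
position: [0.5287, 0.0848, 0.3062]
tcp_rot: [0.481, 0.518, -0.483, 0.516]
contact_force: [-0.3, -0.6, -1.6]
opening: 0.0291
```

```bash
python3 -c "
from h import *
pose()
im,d,P=snap('wrist','w4'); pose(); np.savez('w4.npz',im=im,d=d,P=P)
q=tops('w',.085,.1,(.45,.62,.05,.32),P); print(rect(q),q.mean(0),len(q))
"
```

```text
t 6.40 pos [0.5287 0.0848 0.3062] fing [-0.004 -0.001 -1.   ] jaw [ 0.998  0.07  -0.004] jawyaw 4.0 F [-0.3 -0.6 -1.6] open 0.0291 q [ 0.08  0.2   1.46 -0.    1.48  0.01]
t 6.45 pos [0.5287 0.0846 0.3061] fing [-0.004 -0.001 -1.   ] jaw [ 0.998  0.07  -0.004] jawyaw 4.0 F [ 0.2 -0.5 -1.6] open 0.0291 q [ 0.08  0.2   1.46 -0.    1.48  0.01]
(array([538.7, 168.9]), array([ 41.6, 123.9]), 4.5) [0.53723117 0.18396062 0.09277467] 1097
```

View pics/w4.png

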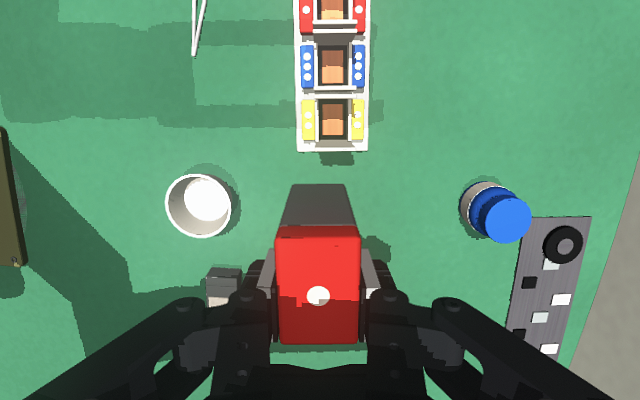

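The wrist view shows pack 1 held squarely (cap 275-360 wide, dot at 318,295). The bays appear yellow (333,118), blue (333,65), red (333,10, cut off). I'll shift +y to see all three and fit them.

Request:
step_arm(targets=[0.02,0.2,0.1,0,0,0,-1,0,0.2,0.1,0,0,0,-1,0,0,0,0,0,0,-1,0,0,0,0,0,0,-1,0,0,0,0,0,0,-1])

```text
time_s: 6.87
position: [0.5321, 0.1417, 0.3336]
tcp_rot: [0.481, 0.517, -0.488, 0.513]
contact_force: [0.1, 0.2, -1.3]
opening: 0.0294
```

```bash
cat > fit.py <<'E'
from h import *
from scipy.optimize import differential_evolution
# wall-top footprint in the bank frame
def fitbank(q):
    xy=q[:,:2]
    w=np.array([[s*c-2,s*c+2] for c in(86,34,26) for s in(1,-1)])/1000; w.sort(1)
    def cost(p):
        c,s=np.cos(p[2]),np.sin(p[2]); d=xy-p[:2]; X=d@[c,s]; Y=d@[-s,c]
        dx=np.maximum(abs(X)-.021,0); dy=np.min(np.maximum(np.maximum(w[:,0]-Y[:,None],Y[:,None]-w[:,1]),0),1)
        return np.minimum(np.hypot(dx,dy),.004).mean()
    r=differential_evolution(cost,[(.50,.57),(.17,.22),(-.05,.2)],seed=0,tol=1e-8); return r.x,r.fun
E
python3 - <<'E'
from fit import *
s,M=pose()
im,d,P=snap('wrist','w5'); np.savez('w5.npz',im=im,d=d,P=P)
q=tops('w',.087,.1,(.45,.62,.05,.32),P); print(rect(q),q[:,2].mean(),len(q)); print('wrist',fitbank(q))
for n in('side','scene'): print(n,fitbank(tops(n,.087,.1,(.45,.62,.05,.32),np.load(n+'.npz')['P'])))
q=P[np.isfinite(P).all(-1)]; T=(q-s['position'])@M
m=(abs(T[:,1])<.03)&(abs(T[:,2])<.04)&(T[:,0]<-.02)&(T[:,0]>-.06); h=T[m]
print(np.percentile(h[:,0],[1,5,25,50])); x0=np.percentile(h[:,0],5); k=h[abs(h[:,0]-x0)<.004]
print('held top in tool frame y,z(mm), x',x0,cv2.minAreaRect((k[:,1:]*1000).astype(np.float32)),np.percentile(k,[2,98],axis=0))
E
```

```text
t 6.87 pos [0.5321 0.1417 0.3336] fing [-0.011 -0.004 -1.   ] jaw [ 0.998  0.062 -0.011] jawyaw 3.5 F [ 0.1  0.2 -1.3] open 0.0294 q [ 0.18  0.22  1.38 -0.    1.56  0.12]
(array([534.5, 221. ]), array([ 40.9, 124.4]), 4.7) 0.09312291952357943 849
wrist (array([0.53691252, 0.1948549 , 0.08757817]), np.float64(1.3156630752680166e-05))
side (array([0.53642224, 0.19318297, 0.07670443]), np.float64(0.0009652055771024405))
scene (array([0.53536029, 0.19827571, 0.08099971]), np.float64(0.00024377353624420483))
[-0.05765134 -0.05395465 -0.03689497 -0.0335102 ]
held top in tool frame y,z(mm), x -0.05395464692063071 ((0.029916763305664062, -2.235671043395996), (19.788040161132812, 59.99477005004883), 89.52018737792969) [[-0.05780193 -0.02938451 -0.01171836]
 [-0.05007276  0.02769698 -0.0057669 ]]
```

```bash
cat >> fit.py <<'E'
def held(P,s,M,ztop=None,save=None):
    T=(P-s['position'])@M; m=(abs(T[...,1])<.0155)&(abs(T[...,2])<.04)&(T[...,0]<-.02)&(T[...,0]>-.05)
    k=T[m]; x0=np.median(k[:,0]); k=k[abs(k[:,0]-x0)<.003]
    (c,wh,a)=cv2.minAreaRect((k[:,1:]*1000).astype(np.float32))
    print('held top x0 %.4f'%x0,'center(y,z)mm',np.round(c,1),'wh',np.round(wh,1),'a',round(a,1),'n',len(k),'z pct',np.percentile(k[:,2],[0.5,99.5]).round(4))
E
python3 - <<'E'
from fit import *
s,M=pose()
P5=np.load('w5.npz')['P']; P4=np.load('w4.npz')['P']
held(P5,s,M)
q=tops('w',.087,.1,(.45,.62,.05,.32),P4); print(fitbank(q))
q=np.vstack([q,tops('w',.087,.1,(.45,.62,.05,.32),P5)]); r=fitbank(q); print(r)
p=r[0]
for i in(-1,0,1): print(i,(p[:2]+i*.06*np.array([-np.sin(p[2]),np.cos(p[2])])).round(4))
# image colours at markers
for n,P in(('w5',P5),):
  im=np.load('w5.npz')['im']
E
```

```text
t 6.92 pos [0.5319 0.1412 0.3332] fing [-0.011 -0.004 -1.   ] jaw [ 0.998  0.061 -0.012] jawyaw 3.5 F [-0.   0.5 -2. ] open 0.0292 q [ 0.18  0.22  1.38 -0.    1.56  0.12]
held top x0 -0.0336 center(y,z)mm [ 0.1 -5. ] wh [44.9 30.9] a 89.0 n 9176 z pct [-0.0271  0.0161]
(array([0.53684661, 0.19485989, 0.08253981]), np.float64(1.329103697956216e-05))
(array([0.53683139, 0.19484793, 0.0850897 ]), np.float64(1.3481792754028526e-05))
-1 [0.5419 0.1351]
0 [0.5368 0.1948]
1 [0.5317 0.2546]
```

Request:
step_arm(targets=[0,0.12,-0.15,0.0006,-0.0017,0.004,-1,0,0.12,-0.2,0,0,0,-1,0,0.12,-0.2,0,0,0,-1,0,0.12,-0.2,0,0,0,-1,0,0.12,-0.2,0,0,0,-1])

```text
time_s: 7.33
position: [0.5374, 0.2255, 0.193]
tcp_rot: [0.485, 0.514, -0.477, 0.523]
contact_force: [0.2, 0.7, -1.4]
opening: 0.0294
```

Request:
step_arm(targets=[0,0.1,-0.1,0,0,0,-1,0,0,0,0,0,0,-1,0,0,0,0,0,0,-1,0,0,0,0,0,0,-1,0,0,0,0,0,0,-1])

```text
time_s: 7.75
position: [0.5318, 0.2366, 0.1679]
tcp_rot: [0.479, 0.516, -0.483, 0.52]
contact_force: [-0.4, -0.2, -1.5]
opening: 0.0295
```

```bash
cat >> fit.py <<'E'
def to(x,y,z,yaw):
    s,M=pose(); d=(np.array([x,y,z])-s['position'])/.15
    g=np.radians(yaw); f=np.array([0,0,-1]); j=np.array([np.cos(g),np.sin(g),0])
    if j@M[:,1]<0: j=-j
    G=np.c_[f,j,np.cross(f,j)]; r=Rn.from_matrix(G@M.T).as_rotvec()/(2*np.pi)
    print('units d',d.round(3),'r',r.round(4)); return s,M
E
python3 -c "
from fit import *
to(.5322,.2492,.155,4.9)"
```

```text
t 7.75 pos [0.5318 0.2366 0.1679] fing [ 0.    -0.009 -1.   ] jaw [ 0.997  0.074 -0.001] jawyaw 4.3 F [-0.4 -0.2 -1.5] open 0.0295 q [ 0.35  0.37  1.58 -0.01  1.2   0.28]
units d [ 0.003  0.084 -0.086] r [0.0014 0.     0.0018]
```

Request:
step_arm(targets=[0,0.06,-0.06,0.0014,0,0.0018,-1,0,0.03,-0.03,0,0,0,-1,0,0,0,0,0,0,-1,0,0,0,0,0,0,-1,0,0,0,0,0,0,-1])

```text
time_s: 8.17
position: [0.5352, 0.2495, 0.1577]
tcp_rot: [0.482, 0.519, -0.476, 0.522]
contact_force: [0.2, -0.0, -1.2]
opening: 0.0292
```

```bash
python3 -c "
from fit import *
s,M=to(.5322,.2492,.150,4.9)
im,d,P=snap('wrist'); held(P,s,M)
q=tops('w',.087,.1,(.45,.62,.17,.32),P); print(len(q),rect(q),q.mean(0)); np.savez('w6.npz',P=P,im=im,d=d)
pose()
"
```

```text
t 8.17 pos [0.5352 0.2495 0.1577] fing [ 0.009  0.004 -1.   ] jaw [0.997 0.083 0.009] jawyaw 4.8 F [ 0.2 -0.  -1.2] open 0.0292 q [0.36 0.39 1.58 0.   1.16 0.28]
units d [-0.02  -0.002 -0.052] r [-0.0006  0.0014  0.0004]
held top x0 -0.0333 center(y,z)mm [ 0.2 -4.9] wh [44.7 30.9] a 87.9 n 9176 z pct [-0.0267  0.0164]
583 (array([529.2, 280.6]), array([41.1,  4.4]), 4.7) [0.52927874 0.28098933 0.09282923]
t 8.22 pos [0.5352 0.2495 0.1578] fing [ 0.009  0.004 -1.   ] jaw [0.997 0.083 0.009] jawyaw 4.8 F [ 0.5  0.5 -0.4] open 0.0293 q [0.36 0.39 1.58 0.   1.16 0.28]
```

Request:
step_arm(targets=[-0.02,0,-0.03,-0.0006,0.0014,-0.0016,-1,0,0,0,0,0,0,-1,0,0,0,0,0,0,-1,0,0,0,0,0,0,-1,0,0,0,0,0,0,-1])

```text
time_s: 8.63
position: [0.5321, 0.2495, 0.1535]
tcp_rot: [0.482, 0.518, -0.482, 0.518]
contact_force: [-0.1, 0.5, -2.0]
opening: 0.0296
```

```bash
python3 -c "
from fit import *
to(.5320,.2496,.07,4.2)
"
```

```text
t 8.63 pos [0.5321 0.2495 0.1535] fing [-0. -0. -1.] jaw [ 0.997  0.072 -0.   ] jawyaw 4.1 F [-0.1  0.5 -2. ] open 0.0296 q [ 0.37  0.39  1.59 -0.    1.16  0.29]
units d [-0.     0.001 -0.557] r [ 0.0001 -0.      0.0002]
```

Request:
step_arm(targets=[0,0,-0.08,0,0,0,-1,0,0,-0.1,0,0,0,-1,0,0,-0.1,0,0,0,-1,0,0,-0.1,0,0,0,-1,0,0,-0.05,0,0,0,-1])

```text
time_s: 9.05
position: [0.5352, 0.2507, 0.0905]
tcp_rot: [0.484, 0.516, -0.479, 0.519]
contact_force: [-0.3, 0.4, -1.1]
opening: 0.0291
```

```bash
python3 -c "
from fit import *
to(.5320,.2496,.064,4.2)
"
```

```text
t 9.05 pos [0.5352 0.2507 0.0905] fing [ 0.009  0.003 -1.   ] jaw [0.997 0.072 0.009] jawyaw 4.1 F [-0.3  0.4 -1.1] open 0.0291 q [ 0.37  0.46  1.66 -0.    1.02  0.29]
units d [-0.021 -0.007 -0.177] r [-0.0005  0.0014  0.0002]
```

Request:
step_arm(targets=[-0.021,-0.007,0,-0.0005,0.0014,0,-1,0,0,0,0,0,0,-1,0,0,-0.03,0,0,0,-1,0,0,-0.03,0,0,0,-1,0,0,-0.03,0,0,0,-1])

```text
time_s: 9.47
position: [0.5325, 0.2499, 0.077]
tcp_rot: [0.482, 0.518, -0.482, 0.518]
contact_force: [-0.5, 0.2, -0.9]
opening: 0.0295
```

```bash
python3 -c "
from fit import *
to(.5320,.2496,.064,4.2)
"
```

```text
t 9.47 pos [0.5325 0.2499 0.077 ] fing [ 0. -0. -1.] jaw [ 0.997  0.072 -0.   ] jawyaw 4.1 F [-0.5  0.2 -0.9] open 0.0295 q [ 0.37  0.48  1.67 -0.    1.    0.29]
units d [-0.004 -0.002 -0.087] r [0.     0.     0.0001]
```

Request:
step_arm(targets=[0,0,-0.03,0,0,0,-1,0,0,-0.03,0,0,0,-1,0,0,-0.04,0,0,0,-1,0,0,-0.04,0,0,0,-1,0,0,-0.04,0,0,0,-1], grip_force=80)

```text
time_s: 9.88
position: [0.5337, 0.2506, 0.0641]
tcp_rot: [0.483, 0.517, -0.479, 0.519]
contact_force: [-10.9, -3.8, 41.0]
opening: 0.0287
```

```bash
python3 -c "
from fit import *
s,M=to(.5320,.2496,.064,4.2)
im,d,P=snap('wrist','w7'); held(P,s,M)
"
```

```text
t 9.88 pos [0.5337 0.2506 0.0641] fing [ 0.006  0.002 -1.   ] jaw [0.997 0.073 0.006] jawyaw 4.2 F [-10.9  -3.8  41. ] open 0.0287 q [ 0.37  0.49  1.68 -0.    0.96  0.29]
units d [-0.011 -0.007 -0.001] r [-0.0003  0.001  -0.    ]
held top x0 -0.0331 center(y,z)mm [ 0.  -1.1] wh [31.  62.9] a 0.0 n 9428 z pct [-0.031   0.0226]
```

Pack 1 is home: 41 N reached, TCP at the seated height, no slip. Release, rise and travel to pack 2.

Request:
step_arm(targets=[0,0,0.005,0,0,0,1,0,0,0,0,0,0,1,0,0,0,0,0,0,1,0,0,0,0,0,0,1,0,0,0.1,0,0,0,1], grip_force=50)

```text
time_s: 10.35
position: [0.5334, 0.2505, 0.0813]
tcp_rot: [0.484, 0.516, -0.478, 0.52]
contact_force: [-0.2, -0.7, 0.5]
opening: 0.0849
```

Request:
step_arm(targets=[0,0,0.2,0,0,0,1,0,0,0.25,0,0,0,1,0,0,0.25,0,0,0,1,0,0,0.1,0,0,0,1,0,0,0,0,0,0,1])

```text
time_s: 10.77
position: [0.5315, 0.2497, 0.2004]
tcp_rot: [0.481, 0.518, -0.482, 0.518]
contact_force: [0.3, 0.8, 0.2]
opening: 0.0856
```

```bash
python3 -c "
from fit import *
s,M=to(.46,-.355,.16,4)
im,d,P=snap('wrist','w8')
q=tops('w',.085,.11,(.48,.58,.23,.275),P); q=q[q[:,2]>.094]; print(len(q), rect(q), np.percentile(q[:,2],[5,50,95]))
q=tops('w',.09,.11,(.51,.555,.24,.27),P); print(len(q),np.percentile(q[:,2],[5,50,95]))
"
```

```text
t 10.77 pos [0.5315 0.2497 0.2004] fing [-0.001 -0.001 -1.   ] jaw [ 0.997  0.073 -0.001] jawyaw 4.2 F [0.3 0.8 0.2] open 0.0856 q [ 0.37  0.35  1.52 -0.    1.27  0.29]
units d [-0.477 -4.031 -0.269] r [ 0.0001 -0.0002 -0.0006]
2198 (array([534.4, 252.5]), array([31.9, 48.5]), 8.5) [0.09632173 0.09770122 0.09881259]
1609 [0.09636447 0.09773162 0.09885361]
```

View pics/w8.png

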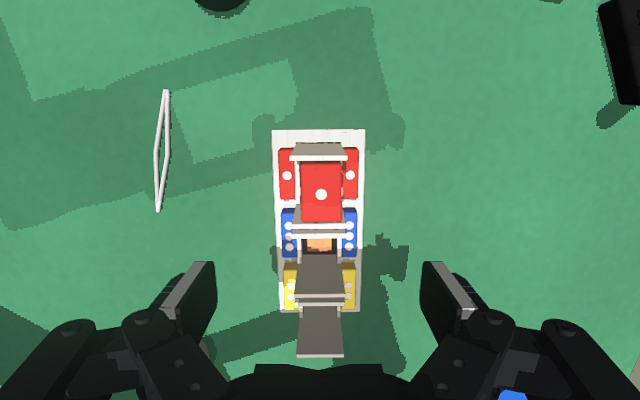

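The picture shows the red-capped pack 1 (321,190) inside bay 1; its top is at 97.7 mm, the fully home height (98 nominal).

Request:
step_arm(targets=[-0.03,-0.2,0,0,0,0,1,-0.03,-0.265,0,0,0,0,1,-0.03,-0.265,0,0,0,0,1,-0.03,-0.265,0,0,0,0,1,-0.03,-0.265,0,0,0,0,1])

```text
time_s: 11.23
position: [0.5057, 0.0628, 0.1885]
tcp_rot: [0.476, 0.525, -0.48, 0.518]
contact_force: [0.9, 0.7, 0.1]
opening: 0.0854
```

Request:
step_arm(targets=[-0.03,-0.265,0,0,0,0,1,-0.03,-0.265,0,0,0,0,1,-0.03,-0.265,0,0,0,0,1,-0.03,-0.265,0,0,0,0,1,-0.03,-0.265,0,0,0,0,1])

```text
time_s: 11.65
position: [0.4736, -0.1427, 0.1758]
tcp_rot: [0.471, 0.531, -0.483, 0.512]
contact_force: [-0.2, -0.1, 0.6]
opening: 0.0853
```

Request:
step_arm(targets=[-0.03,-0.265,-0.06,0,0,0,1,-0.03,-0.265,-0.06,0,0,0,1,-0.03,-0.265,-0.06,0,0,0,1,-0.03,-0.265,-0.06,0,0,0,1,-0.03,-0.15,-0.06,0,0,0,1])

```text
time_s: 12.07
position: [0.4449, -0.3278, 0.1202]
tcp_rot: [0.471, 0.535, -0.485, 0.507]
contact_force: [0.8, 0.3, 0.2]
opening: 0.0857
```

Request:
step_arm(targets=[0,0,0,0,0,0,1,0,0,0,0,0,0,1,0,0,0,0,0,0,1,0,0,0,0,0,0,1,0,0,0,0,0,0,1])

```text
time_s: 12.48
position: [0.4387, -0.3273, 0.1092]
tcp_rot: [0.472, 0.54, -0.487, 0.498]
contact_force: [-0.2, 0.3, -0.6]
opening: 0.0852
```

```bash
python3 -c "
from fit import *
s,M=pose()
im,d,P=snap('wrist','w9')
q=tops('w',.072,.09,(.42,.52,-.4,-.29),P); print(len(q), rect(q), q[:,2].mean())
c,wh,a=rect(q); 
if wh[0]>wh[1]: a-=90
to(c[0]/1e3,c[1]/1e3,.045,a)
"
```

```text
t 12.48 pos [ 0.4387 -0.3273  0.1092] fing [-0.057  0.025 -0.998] jaw [ 0.995  0.08  -0.055] jawyaw 4.6 F [-0.2  0.3 -0.6] open 0.0852 q [-0.71  0.42  1.68 -0.02  1.11 -0.78]
4359 (array([ 470.2, -342.8]), array([31.9, 44.7]), 3.8) 0.07931449537416674
t 12.53 pos [ 0.4387 -0.327   0.1094] fing [-0.057  0.025 -0.998] jaw [ 0.995  0.08  -0.055] jawyaw 4.6 F [-0.3  0.3 -0.8] open 0.0854 q [-0.71  0.42  1.68 -0.02  1.11 -0.78]
units d [ 0.21  -0.105 -0.429] r [-0.0041 -0.009  -0.0021]
```

Request:
step_arm(targets=[0.12,-0.06,0,-0.0041,-0.009,-0.0021,1,0.09,-0.045,0,0,0,0,1,0,0,0,0,0,0,1,0,0,0,0,0,0,1,0,0,0,0,0,0,1])

```text
time_s: 12.95
position: [0.4725, -0.337, 0.1116]
tcp_rot: [0.482, 0.517, -0.481, 0.519]
contact_force: [0.8, -0.1, 0.3]
opening: 0.0853
```

```bash
python3 -c "
from fit import *
to(.4702,-.3428,.045,3.8)
"
```

```text
t 12.95 pos [ 0.4725 -0.337   0.1116] fing [ 0.003 -0.001 -1.   ] jaw [0.997 0.074 0.003] jawyaw 4.3 F [ 0.8 -0.1  0.3] open 0.0853 q [-0.69  0.43  1.65  0.    1.06 -0.77]
units d [-0.015 -0.038 -0.444] r [ 0.0002  0.0005 -0.0012]
```

Request:
step_arm(targets=[-0.015,-0.038,-0.08,0,0.0005,-0.0012,1,0,0,-0.12,0,0,0,1,0,0,-0.12,0,0,0,1,0,0,-0.1,0,0,0,1,0,0,0,0,0,0,1])

```text
time_s: 13.37
position: [0.4683, -0.342, 0.0466]
tcp_rot: [0.482, 0.516, -0.484, 0.518]
contact_force: [-0.5, -0.3, -0.0]
opening: 0.0852
```

```bash
python3 -c "
from fit import *
to(.4702,-.3428,.045,3.8)
"
```

```text
t 13.37 pos [ 0.4683 -0.342   0.0466] fing [ 0.001 -0.004 -1.   ] jaw [0.998 0.068 0.   ] jawyaw 3.9 F [-0.5 -0.3 -0. ] open 0.0852 q [-0.7   0.51  1.72 -0.    0.91 -0.77]
units d [ 0.013 -0.005 -0.011] r [ 0.0006  0.0001 -0.0002]
```

Request:
step_arm(targets=[0.01,-0.004,0,0,0,0,-1,0,0,0,0,0,0,-1,0,0,0,0,0,0,-1,0,0,0,0,0,0,-1,0,0,0,0,0,0,-1])

```text
time_s: 13.78
position: [0.4688, -0.3429, 0.0468]
tcp_rot: [0.482, 0.516, -0.484, 0.517]
contact_force: [1.4, 0.3, -1.4]
opening: 0.0295
```

Request:
step_arm(targets=[0,0,0,0,0,0,-1,0,0,0.15,0,0,0,-1,0,0,0.25,0,0,0,-1,0,0,0.25,0,0,0,-1,0.03,0.15,0.15,0,0,0,-1])

```text
time_s: 14.2
position: [0.4691, -0.3202, 0.1657]
tcp_rot: [0.482, 0.519, -0.486, 0.513]
contact_force: [1.4, -0.5, -1.6]
opening: 0.0292
```

Request:
step_arm(targets=[0.037,0.245,0.05,0,0,0,-1,0.037,0.245,0,0,0,0,-1,0.037,0.245,0,0,0,0,-1,0.037,0.245,0,0,0,0,-1,0.037,0.245,0,0,0,0,-1])

```text
time_s: 14.62
position: [0.5025, -0.1383, 0.1849]
tcp_rot: [0.486, 0.508, -0.487, 0.519]
contact_force: [-0.1, -0.8, -2.0]
opening: 0.0292
```

Request:
step_arm(targets=[0.037,0.245,0,0,0,0,-1,0.037,0.245,0,0,0,0,-1,0.037,0.245,0,0,0,0,-1,0.037,0.245,0,0,0,0,-1,0.037,0.245,0,0,0,0,-1])

```text
time_s: 15.03
position: [0.5296, 0.0544, 0.1879]
tcp_rot: [0.487, 0.506, -0.486, 0.52]
contact_force: [0.2, -1.1, -1.4]
opening: 0.0293
```

Request:
step_arm(targets=[0.037,0.2,0,0,0,0,-1,0.037,0.1,0,0,0,0,-1,0,0,0,0,0,0,-1,0,0,0,0,0,0,-1,0,0,0,0,0,0,-1])

```text
time_s: 15.45
position: [0.5407, 0.1106, 0.1896]
tcp_rot: [0.486, 0.509, -0.481, 0.523]
contact_force: [-0.1, 0.5, -1.7]
opening: 0.0292
```

```bash
python3 -c "
from fit import *
s,M=to(.5419,.1351,.16,4.9)
im,d,P=snap('wrist'); held(P,s,M)
q=tops('w',.087,.0955,(.45,.62,.05,.32),P); print(len(q),fitbank(q))
"
```

```text
t 15.45 pos [0.5407 0.1106 0.1896] fing [ 0.019 -0.009 -1.   ] jaw [0.998 0.064 0.018] jawyaw 3.7 F [-0.1  0.5 -1.7] open 0.0292 q [ 0.13  0.3   1.63 -0.01  1.19  0.07]
units d [ 0.008  0.164 -0.197] r [0.0013 0.0031 0.0034]
held top x0 -0.0330 center(y,z)mm [-0.  0.] wh [30.9 44.3] a 0.4 n 8771 z pct [-0.0217  0.0211]
2012 (array([0.53643986, 0.19523398, 0.08302523]), np.float64(0.00020605631440422743))
```

Request:
step_arm(targets=[0.008,0.06,-0.05,0.0013,0.0031,0.0034,-1,0,0.06,-0.06,0,0,0,-1,0,0.05,-0.06,0,0,0,-1,0,0,0,0,0,0,-1,0,0,0,0,0,0,-1])

```text
time_s: 15.92
position: [0.5411, 0.1336, 0.1609]
tcp_rot: [0.479, 0.521, -0.481, 0.519]
contact_force: [-1.0, 0.5, -1.7]
opening: 0.0292
```

```bash
python3 -c "
from fit import *
s,M=to(.5418,.1351,.155,4.9)
"
```

```text
t 15.92 pos [0.5411 0.1336 0.1609] fing [-0.004 -0.    -1.   ] jaw [ 0.997  0.08  -0.004] jawyaw 4.6 F [-1.   0.5 -1.7] open 0.0292 q [0.17 0.35 1.64 0.   1.16 0.09]
units d [ 0.005  0.01  -0.04 ] r [ 0.0001 -0.0006  0.0009]
```

Request:
step_arm(targets=[0.005,0.01,0,0,-0.0006,0.0009,-1,0,0,-0.1,0,0,0,-1,0,0,-0.13,0,0,0,-1,0,0,-0.13,0,0,0,-1,0,0,-0.05,0,0,0,-1])

```text
time_s: 16.33
position: [0.5445, 0.1352, 0.1001]
tcp_rot: [0.48, 0.519, -0.476, 0.523]
contact_force: [0.1, -0.3, -1.1]
opening: 0.0296
```

```bash
python3 -c "
from fit import *
s,M=to(.5418,.1351,.065,4.9)
"
```

```text
t 16.33 pos [0.5445 0.1352 0.1001] fing [ 0.007  0.    -1.   ] jaw [0.996 0.087 0.007] jawyaw 5.0 F [ 0.1 -0.3 -1.1] open 0.0296 q [ 0.17  0.41  1.71 -0.    1.01  0.08]
units d [-0.018 -0.    -0.234] r [-0.      0.0012 -0.0002]
```

Request:
step_arm(targets=[-0.018,0,0,0,0.0012,0,-1,0,0,-0.03,0,0,0,-1,0,0,-0.05,0,0,0,-1,0,0,-0.05,0,0,0,-1,0,0,-0.03,0,0,0,-1])

```text
time_s: 16.75
position: [0.5425, 0.135, 0.0759]
tcp_rot: [0.478, 0.521, -0.478, 0.521]
contact_force: [-1.2, -0.2, -0.5]
opening: 0.0292
```

```bash
python3 -c "
from fit import *
s,M=to(.5418,.1351,.065,4.9)
"
```

```text
t 16.75 pos [0.5425 0.135  0.0759] fing [ 0.001  0.    -1.   ] jaw [0.996 0.087 0.001] jawyaw 5.0 F [-1.2 -0.2 -0.5] open 0.0292 q [ 0.17  0.45  1.74 -0.    0.96  0.08]
units d [-0.005  0.    -0.073] r [-0.      0.0001 -0.0002]
```

Request:
step_arm(targets=[-0.004,0,-0.03,0,0,0,-1,0,0,-0.03,0,0,0,-1,0,0,-0.04,0,0,0,-1,0,0,-0.04,0,0,0,-1,0,0,-0.04,0,0,0,-1], grip_force=80)

```text
time_s: 17.17
position: [0.5428, 0.1353, 0.0643]
tcp_rot: [0.48, 0.52, -0.476, 0.523]
contact_force: [-12.4, -2.6, 46.4]
opening: 0.0288
```

```bash
python3 -c "
from fit import *
s,M=to(.5418,.1351,.065,4.9)
im,d,P=snap('wrist','w10'); held(P,s,M)
"
```

```text
t 17.17 pos [0.5428 0.1353 0.0643] fing [ 0.007  0.001 -1.   ] jaw [0.996 0.087 0.007] jawyaw 5.0 F [-12.4  -2.6  46.4] open 0.0288 q [ 0.17  0.46  1.75 -0.    0.92  0.08]
units d [-0.007 -0.001  0.005] r [-0.0001  0.0011 -0.0003]
held top x0 -0.0329 center(y,z)mm [ 0.  -4.7] wh [62.8 31. ] a 89.9 n 9150 z pct [-0.0349  0.0233]
```

Pack 2 is home: 46 N reached, TCP at 0.0643, no slip. Release, rise, check it, then turn the jaws toward pack 3.

Request:
step_arm(targets=[0,0,0.005,0,0,0,1,0,0,0,0,0,0,1,0,0,0,0,0,0,1,0,0,0,0,0,0,1,0,0,0.1,0,0,0,1], grip_force=50)

```text
time_s: 17.63
position: [0.5436, 0.1353, 0.0824]
tcp_rot: [0.481, 0.519, -0.474, 0.524]
contact_force: [-1.1, -0.6, -1.1]
opening: 0.085
```

Request:
step_arm(targets=[0,0,0.2,0,0,0,1,0,0,0.25,0,0,0,1,0,0,0.25,0,0,0,1,0,0,0.1,0,0,0,1,0,0,0,0,0,0,1])

```text
time_s: 18.05
position: [0.5422, 0.1351, 0.2021]
tcp_rot: [0.478, 0.521, -0.477, 0.522]
contact_force: [0.2, 0.4, 0.6]
opening: 0.0855
```

```bash
python3 -c "
from fit import *
s,M=pose()
im,d,P=snap('wrist','w11')
for y0 in (.135,.255):
  q=tops('w',.08,.115,(.525,.555,y0-.015,y0+.015),P); print(len(q),np.percentile(q[:,2],[5,50,95]) if len(q) else '')
q=tops('w',.02,.04,(.4,.6,-.2,0),P); print(len(q))
"
```

```text
t 18.05 pos [0.5422 0.1351 0.2021] fing [ 0.003  0.    -1.   ] jaw [0.996 0.087 0.003] jawyaw 5.0 F [0.2 0.4 0.6] open 0.0855 q [ 0.17  0.31  1.59 -0.    1.25  0.08]
1412 [0.09642945 0.09776891 0.09889214]
1726 [0.09627197 0.09768281 0.09885863]
252
```

Request:
step_arm(targets=[-0.02,-0.14,0,0,0,-0.0195,1,-0.02,-0.14,0,0,0,-0.0195,1,-0.02,-0.14,0,0,0,-0.0195,1,-0.02,-0.14,0,0,0,-0.0195,1,-0.02,-0.14,0,0,0,-0.0195,1])

```text
time_s: 18.52
position: [0.5233, 0.0309, 0.1902]
tcp_rot: [-0.612, -0.352, 0.617, -0.347]
contact_force: [1.0, 0.0, 0.2]
opening: 0.0854
```

Request:
step_arm(targets=[-0.02,-0.14,0,0,0,-0.0195,1,-0.02,-0.14,0,0,0,-0.0195,1,-0.02,-0.14,0,0,0,-0.0195,1,-0.02,-0.14,0,0,0,-0.0195,1,-0.02,-0.14,0,0,0,-0.0195,1])

```text
time_s: 18.93
position: [0.5003, -0.0778, 0.1763]
tcp_rot: [-0.684, -0.151, 0.7, -0.136]
contact_force: [-0.1, 0.7, 0.1]
opening: 0.0852
```

Request:
step_arm(targets=[-0.02,-0.14,0,0,0,-0.0195,1,-0.02,-0.14,0,0,0,-0.0195,1,-0.02,-0.14,0,0,0,-0.0195,1,0,0,0,0,0,0,1,0,0,0,0,0,0,1])

```text
time_s: 19.35
position: [0.4835, -0.1457, 0.163]
tcp_rot: [-0.693, -0.02, 0.72, 0.003]
contact_force: [-0.8, -0.2, -0.4]
opening: 0.0855
```

```bash
python3 -c "
from fit import *
s,M=pose()
im,d,P=snap('wrist','w12')
for o in arm.outline_of('wrist','pack3')[:3]: print(o['confidence'],np.round(o['bbox']))
q=tops('w',.022,.038,(.455,.58,-.16,-.04),P); print(len(q), rect(q), q[:,2].mean())
q=tops('w',.022,.038,(.36,.455,-.18,-.04),P); print('dead',len(q), rect(q))
"
```

```text
t 19.35 pos [ 0.4835 -0.1457  0.163 ] fing [-0.038  0.032 -0.999] jaw [ 0.025 -0.999 -0.033] jawyaw -88.6 F [-0.8 -0.2 -0.4] open 0.0855 q [-0.39  0.3   1.71  0.02  1.18  1.15]
0.91 [242.  98.  65. 103.]
5555 (array([ 509.7, -106.8]), array([80.8, 44.6]), 4.9) 0.029736932741177884
dead 4087 (array([ 408.4, -120.7]), array([44.7, 79.9]), 0.2)
```

View pics/w12.png

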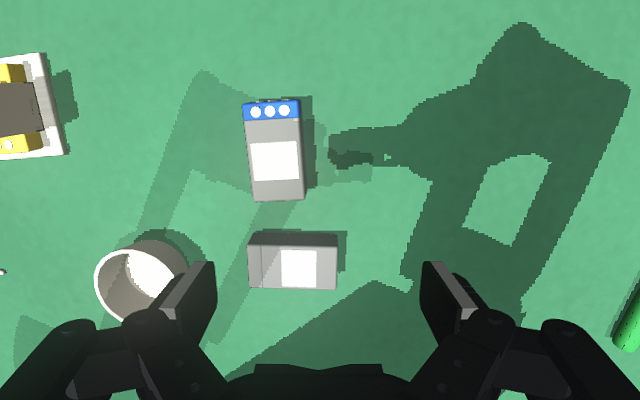

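Pack 3 is seen at (275,150), cap at the top (+x), with the dead pack below it at (293,262). Packs 1 and 2 both have tops at 97.7 mm, so both are home. I'll work out the tilted grasp.

```bash
cat >> fit.py <<'E'
def goto(p,f,j):
    s,M=pose(); f=np.array(f,float); f/=np.linalg.norm(f); j=np.array(j,float); j-=f*(f@j); j/=np.linalg.norm(j)
    G=np.c_[f,j,np.cross(f,j)]; r=Rn.from_matrix(G@M.T).as_rotvec()/(2*np.pi)
    print('units d',((np.array(p)-s['position'])/.15).round(3),'r',r.round(4),'|r|',np.linalg.norm(r).round(4)); return s,M
def tilt(deg,yaw=4.9):   # deg>0: fingers point back towards pack -x (foot)
    a,g=np.radians(deg),np.radians(yaw); return [-np.sin(a)*np.cos(g),-np.sin(a)*np.sin(g),-np.cos(a)],[np.sin(g),-np.cos(g),0]
E
python3 -c "
from fit import *
goto([.5157,-.1063,.09],*tilt(35))
"
```

```text
t 19.45 pos [ 0.4838 -0.1449  0.1634] fing [-0.038  0.032 -0.999] jaw [ 0.027 -0.999 -0.033] jawyaw -88.5 F [-0.4 -0.2 -0.3] open 0.0853 q [-0.39  0.3   1.71  0.02  1.18  1.15]
units d [ 0.213  0.258 -0.489] r [-0.0102  0.0909  0.0106] |r| 0.092
```

Request:
step_arm(targets=[0.04,0.05,-0.04,-0.002,0.0178,0.002,1,0.04,0.05,-0.04,-0.002,0.0178,0.002,1,0.04,0.05,-0.07,-0.002,0.0178,0.002,1,0.04,0.05,-0.07,-0.002,0.0178,0.002,1,0.04,0.05,-0.07,-0.002,0.0178,0.002,1])

```text
time_s: 19.87
position: [0.5094, -0.1036, 0.1233]
tcp_rot: [-0.459, -0.019, 0.887, -0.04]
contact_force: [0.6, -1.0, -0.5]
opening: 0.0859
```

Request:
step_arm(targets=[0,0,0,0,0,0,1,0,0,0,0,0,0,1,0,0,0,0,0,0,1,0,0,0,0,0,0,1,0,0,0,0,0,0,1])

```text
time_s: 20.28
position: [0.5108, -0.0957, 0.1104]
tcp_rot: [-0.451, -0.025, 0.891, -0.045]
contact_force: [-0.1, -0.2, -0.2]
opening: 0.0849
```

```bash
python3 -c "
from fit import *
goto([.5157,-.1063,.008],*tilt(35))
"
```

```text
t 20.28 pos [ 0.5108 -0.0957  0.1104] fing [-0.589 -0.058 -0.806] jaw [ 0.104 -0.995 -0.005] jawyaw -84.0 F [-0.1 -0.2 -0.2] open 0.0849 q [-0.16  0.68  1.35 -0.15  1.72  1.33]
units d [ 0.033 -0.07  -0.683] r [-0.0004 -0.0037 -0.0029] |r| 0.0047
```

Request:
step_arm(targets=[0.033,-0.07,-0.06,0,-0.0037,-0.0029,1,0,0,-0.14,0,0,0,1,0,0,-0.15,0,0,0,1,0,0,-0.15,0,0,0,1,0,0,-0.05,0,0,0,1])

```text
time_s: 20.7
position: [0.5173, -0.1098, 0.0415]
tcp_rot: [-0.475, -0.017, 0.879, -0.037]
contact_force: [-1.0, -0.5, 0.9]
opening: 0.0853
```

```bash
python3 -c "
from fit import *
goto([.5157,-.1063,.008],*tilt(35))
"
```

```text
t 20.70 pos [ 0.5173 -0.1098  0.0415] fing [-0.546 -0.049 -0.836] jaw [ 0.081 -0.997  0.005] jawyaw -85.4 F [-1.  -0.5  0.9] open 0.0853 q [-0.18  0.74  1.41 -0.15  1.56  1.35]
units d [-0.011  0.023 -0.223] r [0.0004 0.0049 0.0007] |r| 0.005
```

Request:
step_arm(targets=[-0.011,0.023,-0.06,0,0.0049,0.0007,1,0,0,-0.08,0,0,0,1,0,0,-0.06,0,0,0,1,0,0,0,0,0,0,1,0,0,0,0,0,0,1])

```text
time_s: 21.12
position: [0.5159, -0.1076, 0.0154]
tcp_rot: [-0.464, -0.017, 0.885, -0.038]
contact_force: [1.4, 0.8, 0.2]
opening: 0.0855
```

```bash
python3 -c "
from fit import *
goto([.5157,-.1063,.008],*tilt(35))
"
```

```text
t 21.12 pos [ 0.5159 -0.1076  0.0154] fing [-0.567 -0.051 -0.822] jaw [ 0.084 -0.996  0.005] jawyaw -85.2 F [1.4 0.8 0.2] open 0.0855 q [-0.18  0.78  1.41 -0.15  1.54  1.36]
units d [-0.001  0.009 -0.05 ] r [0.0007 0.001  0.0003] |r| 0.0012
```

Request:
step_arm(targets=[0,0.008,-0.035,0,0.001,0,1,0,0,-0.012,0,0,0,1,0,0,0,0,0,0,-1,0,0,0,0,0,0,-1,0,0,0,0,0,0,-1], grip_force=60)

```text
time_s: 21.53
position: [0.517, -0.1062, 0.0087]
tcp_rot: [-0.462, -0.017, 0.886, -0.038]
contact_force: [-1.0, 0.9, -0.6]
opening: 0.0516
```

Request:
step_arm(targets=[0,0,0,0,0,0,-1,0,0,0,0,0,0,-1,0,0,0,0,0,0,-1,0,0,0.05,0,0,0,-1,0,0,0.1,0,0,0,-1])

```text
time_s: 21.95
position: [0.5164, -0.1058, 0.0301]
tcp_rot: [-0.461, -0.018, 0.887, -0.038]
contact_force: [-0.5, 0.6, -2.1]
opening: 0.0432
```

Request:
step_arm(targets=[0,0,0.25,0,0,0,-1,0,0,0.25,0,0,0,-1,0,0,0.2,0,0,0,-1,0,0,0,0,0,0,-1,0,0,0,0,0,0,-1])

```text
time_s: 22.37
position: [0.5153, -0.1057, 0.1456]
tcp_rot: [-0.461, -0.018, 0.886, -0.038]
contact_force: [-0.5, 0.2, -1.8]
opening: 0.0425
```

```bash
python3 -c "
from fit import *
goto([.63,-.17,.15],*tilt(-50))
im,d,P=snap('wrist','w13')
"
```

```text
t 22.37 pos [ 0.5153 -0.1057  0.1456] fing [-0.572 -0.051 -0.819] jaw [ 0.084 -0.996  0.004] jawyaw -85.2 F [-0.5  0.2 -1.8] open 0.0425 q [-0.18  0.64  1.32 -0.15  1.77  1.33]
units d [ 0.765 -0.429  0.029] r [ 0.0205 -0.2353  0.0007] |r| 0.2362
```

View pics/w13.png

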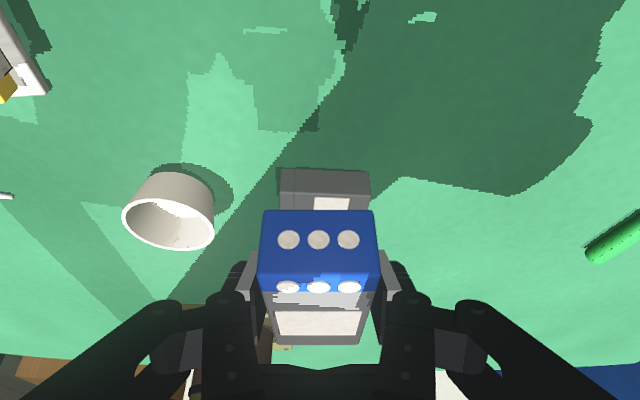

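Pack 3 is held by its 44 mm sides, cap towards the camera (318,240). Rotating it 90° upright while carrying it to free bench space.

Request:
step_arm(targets=[0.06,-0.03,0.02,0.0016,-0.0192,0,-1,0.06,-0.03,0.02,0.0016,-0.0192,0,-1,0.06,-0.03,0,0.0016,-0.0192,0,-1,0.06,-0.03,0,0.0016,-0.0192,0,-1,0.06,-0.03,0,0.0016,-0.0192,0,-1])

```text
time_s: 22.83
position: [0.5633, -0.1266, 0.1424]
tcp_rot: [0.707, 0.03, -0.706, 0.031]
contact_force: [0.5, 0.9, -1.8]
opening: 0.043
```

Request:
step_arm(targets=[0.06,-0.03,0,0.0016,-0.0192,0,-1,0.06,-0.03,0,0.0016,-0.0192,0,-1,0.06,-0.03,0,0.0016,-0.0192,0,-1,0.06,-0.03,0,0.0016,-0.0192,0,-1,0.06,-0.03,0,0.0016,-0.0192,0,-1])

```text
time_s: 23.25
position: [0.5985, -0.1396, 0.14]
tcp_rot: [0.868, 0.043, -0.495, 0.02]
contact_force: [0.3, 2.5, -1.9]
opening: 0.0429
```

Request:
step_arm(targets=[0.06,-0.03,0,0.0016,-0.0192,0,-1,0.06,-0.03,0,0.0016,-0.0192,0,-1,0.06,-0.03,0,0.0016,-0.0192,0,-1,0,0,0,0,0,0,-1,0,0,0,0,0,0,-1])

```text
time_s: 23.67
position: [0.6051, -0.1291, 0.1326]
tcp_rot: [0.897, 0.064, -0.437, 0.007]
contact_force: [-0.1, 0.0, -1.5]
opening: 0.0431
```

```bash
python3 -c "
from fit import *
goto([.64,-.17,.07],*tilt(-55))
"
```

```text
t 23.67 pos [ 0.6051 -0.1291  0.1326] fing [ 0.61   0.11  -0.784] jaw [ 0.121 -0.992 -0.044] jawyaw -83.0 F [-0.1  0.  -1.5] open 0.0431 q [-0.52  0.33  2.06  1.14  0.46 -0.04]
units d [ 0.233 -0.273 -0.417] r [-0.0022 -0.047  -0.0067] |r| 0.0475
```

The arm nears its wrist singularity here (q5 = 0.46) when pointing radially outwards. Swinging the tool sideways (yaw +63°) frees the wrist, and the pack can be stood up there.

Request:
step_arm(targets=[0,0,0.05,0,0,0.0195,-1,0,0,0.05,0,0,0.0195,-1,0,0,0,0,0,0.0195,-1,0,0,0,0,0,0.0195,-1,0,0,0,0,0,0.0195,-1])

```text
time_s: 24.08
position: [0.5936, -0.1235, 0.1419]
tcp_rot: [0.827, 0.338, -0.427, 0.139]
contact_force: [1.0, 0.6, -1.5]
opening: 0.0432
```

Request:
step_arm(targets=[0,0,0,0,0,0.0195,-1,0,0,0,0,0,0.0195,-1,0,0,0,0,0,0.0195,-1,0,0,0,0,0,0.0195,-1,0,0,0,0,0,0,-1])

```text
time_s: 24.5
position: [0.5898, -0.1327, 0.1368]
tcp_rot: [0.71, 0.531, -0.393, 0.243]
contact_force: [0.2, 0.1, -1.6]
opening: 0.0433
```

```bash
python3 -c "
from fit import *
goto([.62,-.15,.10],*tilt(-55,70))
"
```

```text
t 24.50 pos [ 0.5898 -0.1327  0.1368] fing [ 0.127  0.563 -0.816] jaw [ 0.945 -0.318 -0.072] jawyaw -18.6 F [ 0.2  0.1 -1.6] open 0.0433 q [-0.63  0.55  1.55  0.57  1.35 -0.5 ]
units d [ 0.201 -0.115 -0.245] r [ 0.0484 -0.0291 -0.0058] |r| 0.0568
```

Request:
step_arm(targets=[0.06,-0.035,-0.05,0.0162,-0.0097,-0.002,-1,0.06,-0.035,-0.05,0.0162,-0.0097,-0.002,-1,0.06,-0.035,-0.05,0.0162,-0.0097,-0.002,-1,0,0,0,0,0,0,-1,0,0,0,0,0,0,-1])

```text
time_s: 24.92
position: [0.6171, -0.1495, 0.109]
tcp_rot: [0.782, 0.544, -0.253, 0.167]
contact_force: [-0.6, 1.2, -0.7]
opening: 0.0431
```

```bash
python3 -c "
from fit import *
goto([.62,-.15,.06],*tilt(-55,70))
"
```

```text
t 24.92 pos [ 0.6171 -0.1495  0.109 ] fing [ 0.279  0.766 -0.579] jaw [ 0.936 -0.352 -0.014] jawyaw -20.6 F [-0.6  1.2 -0.7] open 0.0431 q [-0.76  0.72  1.56  0.85  1.44 -0.78]
units d [ 0.019 -0.004 -0.327] r [ 0.0002 -0.0024  0.0017] |r| 0.0029
```

Request:
step_arm(targets=[0,0,-0.08,0.0002,-0.0024,0.0017,-1,0,0,-0.1,0,0,0,-1,0,0,-0.1,0,0,0,-1,0,0,-0.02,0,0,0,-1,0,0,0,0,0,0,-1])

```text
time_s: 25.33
position: [0.6148, -0.1472, 0.0646]
tcp_rot: [0.778, 0.547, -0.254, 0.175]
contact_force: [-0.5, -0.3, -2.1]
opening: 0.0431
```

```bash
python3 -c "
from fit import *
goto([.62,-.15,.047],*tilt(-55,70))
for n in ('side','scene'):
  im,d,P=snap(n)
  q=tops(n,-.01,.12,(.59,.67,-.19,-.10),P); print(n,len(q),np.percentile(q[:,2],[1,99]))
  blue=(im[...,2].astype(int)>im[...,0]+60)&(abs(P[...,0]-.63)<.05)&(abs(P[...,1]+.14)<.05)&(P[...,2]>.02); print(blue.sum(),P[blue].mean(0) if blue.any() else '',np.percentile(P[blue][:,2],[2,98]) if blue.any() else '')
  if n=='side': cv2.imwrite('pics/s2.png',cv2.resize(im[200:320,280:440,::-1],None,fx=4,fy=4,interpolation=cv2.INTER_CUBIC))
"
```

```text
t 25.33 pos [ 0.6148 -0.1472  0.0646] fing [ 0.272  0.762 -0.587] jaw [ 0.94  -0.34  -0.006] jawyaw -19.9 F [-0.5 -0.3 -2.1] open 0.0431 q [-0.76  0.77  1.58  0.85  1.39 -0.85]
units d [ 0.035 -0.019 -0.118] r [ 0.0022 -0.0018 -0.0003] |r| 0.0028
side 110 [-0.00539916  0.10012235]
38 [ 0.62440746 -0.15105393  0.09590137] [0.09134427 0.10040274]
scene 895 [-0.00511557  0.10033371]
127 [ 0.61237311 -0.15019889  0.09251135] [0.077617   0.09814617]
```

View pics/s2.png

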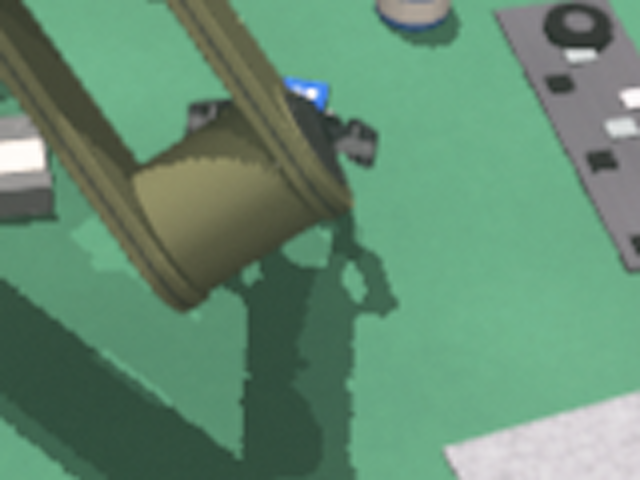

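The side crop shows the blue cap up (305,92 in the crop) behind the wrist; its top is at about 99 mm, so the foot is about 19 mm above the bench. Lower gently.

Request:
step_arm(targets=[0,0,-0.03,0.0022,-0.0018,0,-1,0,0,-0.04,0,0,0,-1,0,0,-0.03,0,0,0,-1,0,0,-0.02,0,0,0,-1,0,0,0,0,0,0,-1])

```text
time_s: 25.85
position: [0.6163, -0.1477, 0.0483]
tcp_rot: [0.781, 0.547, -0.244, 0.175]
contact_force: [-0.2, -0.4, -1.2]
opening: 0.0432
```

```bash
python3 -c "
from fit import *
goto([.62,-.15,.046],*tilt(-55,70))
"
```

```text
t 25.85 pos [ 0.6163 -0.1477  0.0483] fing [ 0.282  0.769 -0.574] jaw [ 0.94  -0.34   0.006] jawyaw -19.9 F [-0.2 -0.4 -1.2] open 0.0432 q [-0.77  0.8   1.59  0.87  1.37 -0.89]
units d [ 0.025 -0.015 -0.016] r [ 0.0004  0.001  -0.0004] |r| 0.0011
```

Request:
step_arm(targets=[0,0,-0.01,0,0,0,-1,0,0,-0.01,0,0,0,-1,0,0,-0.01,0,0,0,-1,0,0,-0.01,0,0,0,-1,0,0,0,0,0,0,-1])

```text
time_s: 26.27
position: [0.6163, -0.1483, 0.0487]
tcp_rot: [0.783, 0.548, -0.24, 0.173]
contact_force: [-0.3, 0.4, -2.3]
opening: 0.0426
```

```bash
python3 -c "
from fit import *
goto([.62,-.15,.046],*tilt(-55,70))
"
```

```text
t 26.27 pos [ 0.6163 -0.1483  0.0487] fing [ 0.285  0.774 -0.565] jaw [ 0.94  -0.34   0.008] jawyaw -19.9 F [-0.3  0.4 -2.3] open 0.0426 q [-0.77  0.81  1.59  0.88  1.38 -0.9 ]
units d [ 0.025 -0.012 -0.018] r [-0.001   0.0018 -0.0004] |r| 0.0021
```

Request:
step_arm(targets=[0,0,-0.025,-0.001,0.0018,0,-1,0,0,-0.02,0,0,0,-1,0,0,-0.02,0,0,0,-1,0,0,0,0,0,0,-1,0,0,0,0,0,0,-1])

```text
time_s: 26.68
position: [0.617, -0.1489, 0.0493]
tcp_rot: [0.782, 0.549, -0.24, 0.172]
contact_force: [0.5, 0.4, -2.5]
opening: 0.0433
```

```bash
python3 -c "
from fit import *
goto([.62,-.15,.046],*tilt(-55,70))
"
```

```text
t 26.68 pos [ 0.617  -0.1489  0.0493] fing [ 0.283  0.776 -0.564] jaw [ 0.941 -0.339  0.005] jawyaw -19.8 F [ 0.5  0.4 -2.5] open 0.0433 q [-0.77  0.81  1.58  0.87  1.39 -0.89]
units d [ 0.02  -0.007 -0.022] r [-0.0015  0.0014 -0.0005] |r| 0.0021
```

The arm no longer goes down, yet there's no wrist force, so I'll check what is stopping it.

```bash
python3 -c "
from fit import *
s,M=pose(); print(s['tau'].round(2),s['dq'].round(3),s['wrist_torque'].round(2))
im,d,P=snap('scene')
cv2.imwrite('pics/s3.png',cv2.resize(im[60:220,190:400,::-1],None,fx=3.8,fy=3.7,interpolation=cv2.INTER_CUBIC))
w,d,P=snap('wrist','w14'); 
"
```

```text
t 26.68 pos [ 0.617  -0.1489  0.0493] fing [ 0.283  0.776 -0.564] jaw [ 0.941 -0.339  0.005] jawyaw -19.8 F [ 0.5  0.4 -2.5] open 0.0433 q [-0.77  0.81  1.58  0.87  1.39 -0.89]
[ -0.11 -61.87 -11.62   3.42   4.38  -0.  ] [-0.004 -0.003 -0.002 -0.004 -0.002  0.002] [-0.61  0.19 -0.05]
```

View pics/s3.png

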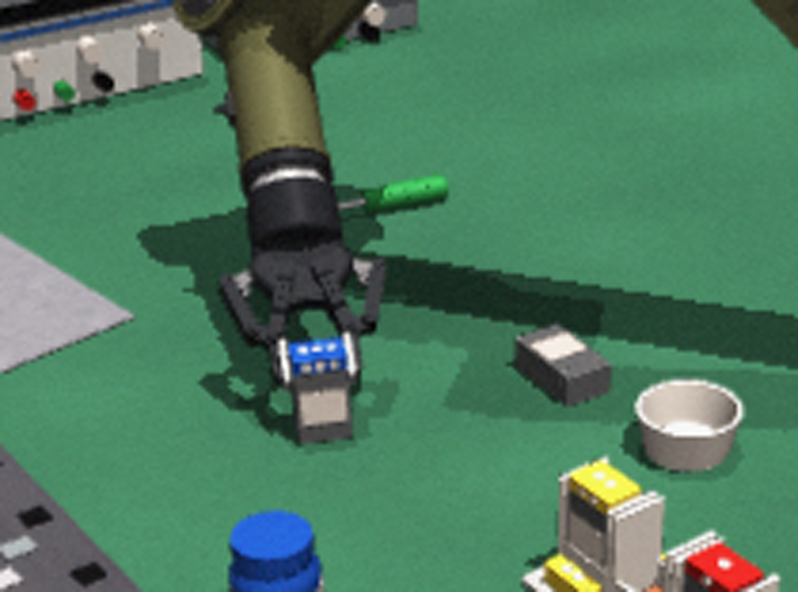

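Request:
step_arm(targets=[0,0,-0.03,-0.001,0.0012,0,-1,0,0,-0.03,0,0,0,-1,0,0,-0.03,0,0,0,-1,0,0,-0.03,0,0,0,-1,0,0,-0.03,0,0,0,-1])

```text
time_s: 27.2
position: [0.617, -0.1485, 0.0485]
tcp_rot: [0.784, 0.552, -0.231, 0.168]
contact_force: [-7.6, -7.6, 20.6]
opening: 0.0431
```

```bash
python3 -c "
from fit import *
s,M=goto([.62,-.15,.046],*tilt(-55,70))
print(s['tau'].round(2),s['wrist_torque'].round(2))
im,d,P=snap('wrist','w14'); T=(P-s['position'])@M
blue=(im[...,2].astype(int)>im[...,0]+60)&(d>0)&(d<.3); q=P[blue]; print(blue.sum(),np.percentile(q[:,2],[2,50,98]))
t=q[q[:,2]>np.percentile(q[:,2],98)-.006]
c=t.mean(0); u=np.linalg.svd(t-c)[2]; print('normal of top',u[2].round(3),c.round(4))
"
```

```text
t 27.20 pos [ 0.617  -0.1485  0.0485] fing [ 0.284  0.787 -0.547] jaw [ 0.942 -0.334  0.009] jawyaw -19.5 F [-7.6 -7.6 20.6] open 0.0431 q [-0.77  0.82  1.58  0.88  1.4  -0.91]
units d [ 0.02  -0.01  -0.017] r [-0.0043  0.003  -0.0013] |r| 0.0054
[  6.28 -49.86 -10.09   2.33  -0.07  -0.32] [0.96 0.53 0.61]
14795 [0.00667449 0.07878051 0.08081841]
normal of top [0.013 0.012 1.   ] [ 0.6248 -0.1431  0.0791]
```

The pack is standing on the bench: 20 N reaction, cap top at 79 mm, normal vertical within 1°. Release it and back off along the fingers.

Request:
step_arm(targets=[0,0,0.01,0,0,0,1,0,0,0,0,0,0,1,0,0,0,0,0,0,1,0,0,0,0,0,0,1,0,0,0,0,0,0,1])

```text
time_s: 27.67
position: [0.6174, -0.1486, 0.0507]
tcp_rot: [0.784, 0.551, -0.23, 0.168]
contact_force: [-0.8, -0.1, -0.0]
opening: 0.0853
```

Request:
step_arm(targets=[-0.03,-0.08,0.06,0,0,0,1,-0.06,-0.17,0.12,0,0,0,1,-0.06,-0.17,0.15,0,0,0,1,-0.03,-0.1,0.2,0,0,0,1,0,0,0.2,0,0,0,1])

```text
time_s: 28.08
position: [0.5845, -0.2259, 0.1562]
tcp_rot: [0.781, 0.556, -0.234, 0.159]
contact_force: [-0.3, 0.2, 1.1]
opening: 0.0853
```

```bash
python3 -c "
from fit import *
s,M=goto([.6248,-.145,.16],[0,0,-1],[np.sin(np.radians(20)),-np.cos(np.radians(20)),0])
goto([.6248,-.145,.16],[0,0,-1],[np.cos(np.radians(20)),-np.sin(np.radians(20)),0])
im,d,P=snap('wrist','w15')
q=tops('w',.07,.09,(.57,.68,-.2,-.09),P); print(len(q),rect(q) if len(q)>9 else '', q[:,2].mean())
"
```

```text
t 28.08 pos [ 0.5845 -0.2259  0.1562] fing [ 0.272  0.795 -0.543] jaw [ 0.944 -0.33  -0.011] jawyaw -19.3 F [-0.3  0.2  1.1] open 0.0853 q [-0.88  0.72  1.45  0.8   1.64 -0.77]
units d [0.269 0.54  0.026] r [-0.1175  0.1138 -0.1278] |r| 0.2076
t 28.08 pos [ 0.5845 -0.2259  0.1562] fing [ 0.272  0.795 -0.543] jaw [ 0.944 -0.33  -0.011] jawyaw -19.3 F [-0.3  0.2  1.1] open 0.0853 q [-0.88  0.72  1.45  0.8   1.64 -0.77]
units d [0.269 0.54  0.026] r [-0.15    0.0519 -0.0009] |r| 0.1587
2150 (array([ 615.4, -155.3]), array([32.1, 43.3]), 70.7) 0.0786400841443418
```

```bash
python3 -c "
from fit import *
g=np.radians(70.7)
goto([.6154,-.165,.2],[0,0,-1],[np.cos(g),np.sin(g),0])
"
```

```text
t 28.13 pos [ 0.5864 -0.2261  0.1629] fing [ 0.276  0.793 -0.543] jaw [ 0.944 -0.33  -0.002] jawyaw -19.3 F [ 1.8 -0.1  3.4] open 0.0857 q [-0.88  0.71  1.44  0.8   1.64 -0.77]
units d [0.193 0.407 0.247] r [-0.1574 -0.0763  0.2272] |r| 0.2868
```

Request:
step_arm(targets=[0,0,0.1,-0.0105,-0.0051,0.0152,1,0.01,0,0.1,-0.0105,-0.0051,0.0152,1,0.016,0.03,0.05,-0.0105,-0.0051,0.0152,1,0.016,0.034,0,-0.0105,-0.0051,0.0152,1,0.016,0.034,0,-0.0105,-0.0051,0.0152,1])

```text
time_s: 28.55
position: [0.5909, -0.2209, 0.2036]
tcp_rot: [0.604, 0.663, -0.214, 0.387]
contact_force: [1.1, 0.3, -0.2]
opening: 0.0852
```

Request:
step_arm(targets=[0.016,0.034,0,-0.0105,-0.0051,0.0152,1,0.016,0.034,0,-0.0105,-0.0051,0.0152,1,0.016,0.034,0,-0.0105,-0.0051,0.0152,1,0.016,0.034,0,-0.0105,-0.0051,0.0152,1,0.016,0.034,0,-0.0105,-0.0051,0.0152,1])

```text
time_s: 28.97
position: [0.6045, -0.1995, 0.2063]
tcp_rot: [0.366, 0.709, -0.173, 0.578]
contact_force: [-0.1, -0.1, 1.2]
opening: 0.0854
```

Request:
step_arm(targets=[0.016,0.034,0,-0.0105,-0.0051,0.0152,1,0.016,0.034,0,-0.0105,-0.0051,0.0152,1,0.016,0.034,0,-0.0105,-0.0051,0.0152,1,0.016,0.034,0,-0.0105,-0.0051,0.0152,1,0,0,0,-0.0105,-0.0051,0.0152,1])

```text
time_s: 29.38
position: [0.6165, -0.1793, 0.2093]
tcp_rot: [0.092, 0.687, -0.113, 0.712]
contact_force: [-0.7, 0.2, 0.3]
opening: 0.0852
```

```bash
python3 -c "
from fit import *
g=np.radians(70.7)
goto([.6154,-.155,.15],[0,0,-1],[np.cos(g),np.sin(g),0])
"
```

```text
t 29.38 pos [ 0.6165 -0.1793  0.2093] fing [ 0.031 -0.034 -0.999] jaw [ 0.288  0.957 -0.024] jawyaw 73.3 F [-0.7  0.2  0.3] open 0.0852 q [-0.34  0.4   1.42 -0.02  1.28 -1.61]
units d [-0.007  0.162 -0.396] r [ 0.0056  0.0048 -0.0072] |r| 0.0102
```

Request:
step_arm(targets=[0,0.05,-0.1,0.0056,0.0048,-0.0072,1,0,0.05,-0.14,0,0,0,1,0,0.03,-0.14,0,0,0,1,0,0,0,0,0,0,1,0,0,0,0,0,0,1])

```text
time_s: 29.8
position: [0.6142, -0.1553, 0.1556]
tcp_rot: [0.115, 0.697, -0.117, 0.698]
contact_force: [0.7, -0.2, 0.8]
opening: 0.0852
```

```bash
python3 -c "
from fit import *
s,M=pose(); im,d,P=snap('wrist','w16')
q=tops('w',.07,.09,(.55,.68,-.22,-.08),P); c,wh,a=rect(q); print(len(q),c,wh,a,q[:,2].mean())
if wh[0]>wh[1]: a-=90
to(c[0]/1e3,c[1]/1e3,.046,a)
"
```

```text
t 29.80 pos [ 0.6142 -0.1553  0.1556] fing [ 0.002 -0.003 -1.   ] jaw [ 0.324  0.946 -0.002] jawyaw 71.1 F [ 0.7 -0.2  0.8] open 0.0852 q [-0.31  0.45  1.48 -0.    1.21 -1.55]
2944 [ 615.5 -154.3] [31.  43.8] 70.8 0.07940081015125414
t 29.85 pos [ 0.6139 -0.1553  0.1554] fing [ 0.001 -0.003 -1.   ] jaw [ 0.324  0.946 -0.002] jawyaw 71.1 F [-0.6  0.1 -1.1] open 0.0855 q [-0.31  0.45  1.48 -0.    1.21 -1.55]
units d [ 0.011  0.007 -0.729] r [ 0.0004  0.0001 -0.0007]
```

Pack 3 stands upright (31.0 × 43.8 mm top at 79.4 mm), and the gripper is aligned over it. Descend.

Request:
step_arm(targets=[0.011,0.007,-0.1,0,0,-0.0007,1,0,0,-0.16,0,0,0,1,0,0,-0.18,0,0,0,1,0,0,-0.18,0,0,0,1,0,0,-0.08,0,0,0,1], grip_force=50)

```text
time_s: 30.27
position: [0.6236, -0.1604, 0.0592]
tcp_rot: [0.117, 0.689, -0.122, 0.705]
contact_force: [-0.5, 0.9, 0.1]
opening: 0.0856
```

```bash
python3 -c "
from fit import *
to(.6155,-.1543,.046,70.8)
"
```

```text
t 30.27 pos [ 0.6236 -0.1604  0.0592] fing [ 0.021 -0.01  -1.   ] jaw [ 0.332  0.943 -0.003] jawyaw 70.6 F [-0.5  0.9  0.1] open 0.0856 q [-0.32  0.55  1.58 -0.    0.99 -1.55]
units d [-0.054  0.041 -0.088] r [0.0017 0.0034 0.0006]
```

Request:
step_arm(targets=[-0.054,0.041,-0.03,0.0017,0.0034,0,1,0,0,-0.03,0,0,0,1,0,0,-0.02,0,0,0,1,0,0,0,0,0,0,1,0,0,0,0,0,0,1])

```text
time_s: 30.68
position: [0.6163, -0.1567, 0.0485]
tcp_rot: [0.12, 0.697, -0.12, 0.697]
contact_force: [0.6, -1.1, 0.5]
opening: 0.0853
```

```bash
python3 -c "
from fit import *
to(.6155,-.1543,.046,70.8)
"
```

```text
t 30.68 pos [ 0.6163 -0.1567  0.0485] fing [-0.001  0.    -1.   ] jaw [ 0.335  0.942 -0.   ] jawyaw 70.4 F [ 0.6 -1.1  0.5] open 0.0853 q [-0.32  0.56  1.58  0.    0.99 -1.54]
units d [-0.006  0.016 -0.017] r [-0.     -0.0001  0.001 ]
```

Request:
step_arm(targets=[-0.006,0.016,-0.012,0,0,0.001,-1,0,0,0,0,0,0,-1,0,0,0,0,0,0,-1,0,0,0,0,0,0,-1,0,0,0,0,0,0,-1])

```text
time_s: 31.1
position: [0.6181, -0.1548, 0.0505]
tcp_rot: [0.117, 0.695, -0.118, 0.7]
contact_force: [-0.8, -0.3, -0.7]
opening: 0.0292
```

Request:
step_arm(targets=[0,0,0,0,0,0,-1,0,0,0.15,0,0,0,-1,0,0,0.25,0,0,0,-1,0,0,0.25,0,0,0,-1,0,0,0.25,0,0,0,-1])

```text
time_s: 31.52
position: [0.608, -0.1515, 0.1771]
tcp_rot: [0.119, 0.705, -0.117, 0.69]
contact_force: [1.2, 0.3, -1.7]
opening: 0.0292
```

Request:
step_arm(targets=[-0.04,0.18,0.1,0,0,-0.0182,-1,-0.05,0.22,0.05,0,0,-0.0182,-1,-0.05,0.22,0,0,0,-0.0182,-1,-0.05,0.22,0,0,0,-0.0182,-1,-0.05,0.22,0,0,0,-0.0182,-1])

```text
time_s: 31.93
position: [0.5786, 0.0027, 0.2117]
tcp_rot: [0.321, 0.629, -0.319, 0.632]
contact_force: [0.2, 0.5, -1.7]
opening: 0.0293
```

Request:
step_arm(targets=[-0.05,0.22,0,0,0,-0.0182,-1,-0.05,0.22,0,0,0,-0.0182,-1,-0.05,0.22,0,0,0,-0.0182,-1,-0.05,0.22,0,0,0,-0.0182,-1,-0.05,0.22,0,0,0,-0.0182,-1])

```text
time_s: 32.35
position: [0.5363, 0.1742, 0.211]
tcp_rot: [0.493, 0.506, -0.493, 0.508]
contact_force: [1.0, -0.1, -1.8]
opening: 0.0295
```

Request:
step_arm(targets=[0,0.05,0,0,0,0,-1,0,0,0,0,0,0,-1,0,0,0,0,0,0,-1,0,0,0,0,0,0,-1,0,0,0,0,0,0,-1])

```text
time_s: 32.77
position: [0.5326, 0.1869, 0.2096]
tcp_rot: [0.49, 0.509, -0.492, 0.508]
contact_force: [0.4, 0.1, -1.2]
opening: 0.0291
```

```bash
python3 -c "
from fit import *
s,M=to(.5368,.1948,.17,4.9)
im,d,P=snap('wrist','w17'); held(P,s,M)
"
```

```text
t 32.77 pos [0.5326 0.1869 0.2096] fing [-0.002 -0.001 -1.   ] jaw [ 0.999  0.035 -0.002] jawyaw 2.0 F [ 0.4  0.1 -1.2] open 0.0291 q [ 0.26  0.31  1.56 -0.    1.27  0.23]
units d [ 0.028  0.053 -0.264] r [ 0.0001 -0.0003  0.008 ]
held top x0 -0.0293 center(y,z)mm [ 0.1 -2. ] wh [44.3 31. ] a 89.2 n 8490 z pct [-0.0237  0.0194]
```

Request:
step_arm(targets=[0.03,0.04,-0.06,0,0,0.0075,-1,0,0,-0.12,0,0,0,-1,0,0,-0.08,0,0,0,-1,0,0,0,0,0,0,-1,0,0,0,0,0,0,-1])

```text
time_s: 33.23
position: [0.5406, 0.1863, 0.1706]
tcp_rot: [0.48, 0.518, -0.481, 0.52]
contact_force: [0.8, -0.6, -1.6]
opening: 0.0292
```

```bash
python3 -c "
from fit import *
s,M=to(.537,.1927,.165,4.5)
"
```

```text
t 33.23 pos [0.5406 0.1863 0.1706] fing [ 0.002 -0.002 -1.   ] jaw [0.997 0.076 0.001] jawyaw 4.4 F [ 0.8 -0.6 -1.6] open 0.0292 q [ 0.26  0.35  1.6  -0.    1.19  0.18]
units d [-0.024  0.043 -0.037] r [0.0003 0.0003 0.0003]
```

Request:
step_arm(targets=[-0.024,0.05,-0.03,0,0,0,-1,0,0,0,0,0,0,-1,0,0,0,0,0,0,-1,0,0,0,0,0,0,-1,0,0,0,0,0,0,-1])

```text
time_s: 33.65
position: [0.5384, 0.193, 0.1681]
tcp_rot: [0.482, 0.517, -0.48, 0.52]
contact_force: [-0.2, 0.3, -1.2]
opening: 0.0288
```

```bash
python3 -c "
from fit import *
s,M=to(.537,.1927,.09,4.5)
"
```

```text
t 33.65 pos [0.5384 0.193  0.1681] fing [ 0.005 -0.001 -1.   ] jaw [0.997 0.074 0.005] jawyaw 4.2 F [-0.2  0.3 -1.2] open 0.0288 q [ 0.27  0.36  1.6  -0.    1.18  0.2 ]
units d [-0.01  -0.002 -0.521] r [0.0002 0.0008 0.0008]
```

Request:
step_arm(targets=[-0.01,0,0,0,0.0008,0.0008,-1,0,0,-0.1,0,0,0,-1,0,0,-0.12,0,0,0,-1,0,0,-0.12,0,0,0,-1,0,0,-0.06,0,0,0,-1])

```text
time_s: 34.07
position: [0.5408, 0.1946, 0.112]
tcp_rot: [0.483, 0.517, -0.476, 0.522]
contact_force: [-0.9, -0.7, -1.5]
opening: 0.0292
```

```bash
python3 -c "
from fit import *
s,M=to(.537,.1927,.0687,4.5)
"
```

```text
t 34.07 pos [0.5408 0.1946 0.112 ] fing [ 0.011  0.002 -1.   ] jaw [0.997 0.081 0.011] jawyaw 4.7 F [-0.9 -0.7 -1.5] open 0.0292 q [ 0.27  0.41  1.67 -0.    1.04  0.19]
units d [-0.025 -0.013 -0.289] r [-0.0003  0.0018 -0.0004]
```

Request:
step_arm(targets=[-0.025,-0.013,0,-0.0003,0.0018,0,-1,0,0,-0.04,0,0,0,-1,0,0,-0.06,0,0,0,-1,0,0,-0.06,0,0,0,-1,0,0,-0.04,0,0,0,-1])

```text
time_s: 34.48
position: [0.5377, 0.193, 0.0811]
tcp_rot: [0.479, 0.52, -0.479, 0.52]
contact_force: [-0.6, 0.9, -1.5]
opening: 0.0293
```

```bash
python3 -c "
from fit import *
s,M=to(.537,.1927,.0687,4.5)
"
```

```text
t 34.48 pos [0.5377 0.193  0.0811] fing [ 0.001  0.001 -1.   ] jaw [0.997 0.082 0.001] jawyaw 4.7 F [-0.6  0.9 -1.5] open 0.0293 q [0.27 0.45 1.7  0.   0.98 0.19]
units d [-0.005 -0.002 -0.083] r [-0.0001  0.0001 -0.0006]
```

In the pocket. Push home.

Request:
step_arm(targets=[-0.004,0,-0.035,0,0,0,-1,0,0,-0.035,0,0,0,-1,0,0,-0.04,0,0,0,-1,0,0,-0.04,0,0,0,-1,0,0,-0.04,0,0,0,-1], grip_force=80)

```text
time_s: 34.9
position: [0.5374, 0.1933, 0.0683]
tcp_rot: [0.48, 0.519, -0.477, 0.521]
contact_force: [-11.0, -3.1, 43.3]
opening: 0.029
```

```bash
python3 -c "
from fit import *
s,M=to(.537,.1927,.0687,4.5)
im,d,P=snap('wrist','w18'); held(P,s,M)
"
```

```text
t 34.90 pos [0.5374 0.1933 0.0683] fing [ 0.005  0.002 -1.   ] jaw [0.997 0.083 0.005] jawyaw 4.7 F [-11.   -3.1  43.3] open 0.0290 q [0.27 0.47 1.72 0.   0.95 0.19]
units d [-0.003 -0.004  0.002] r [-0.0002  0.0008 -0.0007]
held top x0 -0.0289 center(y,z)mm [ 0.  -2.6] wh [70.7 30.9] a 89.7 n 8864 z pct [-0.0366  0.0307]
```

Pack 3 is home: 43 N at TCP 0.0683. Release, rise and verify everything.

Request:
step_arm(targets=[0,0,0.005,0,0,0,1,0,0,0,0,0,0,1,0,0,0,0,0,0,1,0,0,0,0,0,0,1,0,0,0.1,0,0,0,1])

```text
time_s: 35.37
position: [0.5376, 0.1934, 0.0862]
tcp_rot: [0.482, 0.519, -0.476, 0.522]
contact_force: [0.0, -0.7, 1.0]
opening: 0.0853
```

Request:
step_arm(targets=[0,0,0.2,0,0,0,1,0,-0.05,0.25,0,0,0,1,0,-0.1,0.25,0,0,0,1,0,-0.1,0.2,0,0,0,1,0,-0.1,0.1,0,0,0,1])

```text
time_s: 35.78
position: [0.5338, 0.1412, 0.2333]
tcp_rot: [0.476, 0.523, -0.479, 0.52]
contact_force: [1.1, 0.0, -0.1]
opening: 0.0854
```

Request:
step_arm(targets=[0,0,0,0,0,0,1,0,0,0,0,0,0,1,0,0,0,0,0,0,1,0,0,0,0,0,0,1,0,0,0,0,0,0,1])

```text
time_s: 36.2
position: [0.5352, 0.1402, 0.232]
tcp_rot: [0.477, 0.522, -0.48, 0.519]
contact_force: [0.1, -0.1, -0.1]
opening: 0.0852
```

```bash
python3 -c "
from fit import *
s,M=pose(); im,d,P=snap('wrist','w19')
for n,(x,y) in dict(p1=(.5317,.2546),p2=(.5419,.1351),p3=(.5368,.1948)).items():
  q=tops('w',.08,.115,(x-.012,x+.012,y-.015,y+.015),P); A=np.c_[q[:,:2],np.ones(len(q))]; k=np.linalg.lstsq(A,q[:,2],rcond=None)[0]
  print(n,len(q),np.percentile(q[:,2],[5,50,95]).round(4),'slope deg',np.degrees(k[:2]).round(2))
for n in('scene','side'):
  a=np.load(n+'.npz'); im2,d2,P2=snap(n)
  for k,b in dict(dead=(.36,.455,-.18,-.04),dish=(.33,.43,-.03,.07),pot=(.7,.8,0,.1)).items():
    q0,q1=[tops(n,.015,.1,b,X).mean(0).round(4) for X in(a['P'],P2)]; print(n,k,q0,q1)
"
```

```text
t 36.20 pos [0.5352 0.1402 0.232 ] fing [-0.006 -0.    -1.   ] jaw [ 0.996  0.084 -0.006] jawyaw 4.8 F [ 0.1 -0.1 -0.1] open 0.0852 q [0.18 0.28 1.55 0.   1.32 0.09]
p1 1397 [0.0965 0.0978 0.0989] slope deg [0.46 0.18]
p2 1019 [0.0967 0.0978 0.0989] slope deg [0.29 0.1 ]
p3 1210 [0.0966 0.0978 0.0989] slope deg [ 0.33 -0.2 ]
scene dead [ 0.411  -0.1118  0.0263] [ 0.4107 -0.1121  0.0265]
scene dish [0.3805 0.0216 0.0291] [0.3807 0.0212 0.0291]
scene pot [0.7568 0.0556 0.0531] [0.7567 0.0557 0.0535]
side dead [ 0.4085 -0.1281  0.029 ] [ 0.4086 -0.128   0.029 ]
side dish [0.3831 0.0238 0.0302] [0.3835 0.0242 0.0303]
side pot [0.7482 0.0254 0.0546] [0.7482 0.0253 0.0549]
```

View pics/w19.png

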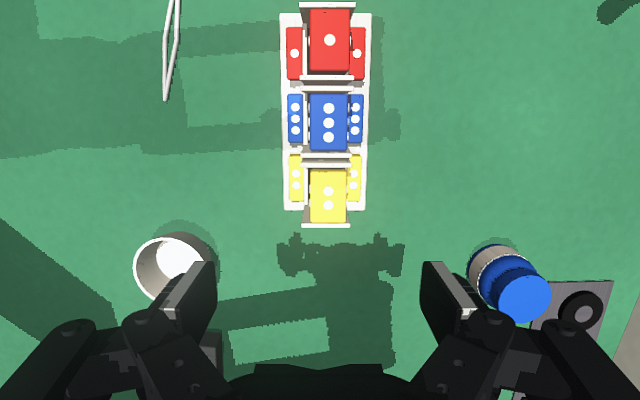

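The picture shows the red (330,40), blue (329,122) and yellow (329,195) caps, each in its matching bay and equally low. The gripper is open and clear of everything.

```bash
python3 -c "
from station import arm
print(arm.close_job())"
```

```text
the job is handed in; nothing more can be done
None
```

I loaded packs 1, 2 and 3 in that order into bays 1, 2 and 3, cap up, and let go of each one. I then handed in the job, at about 36 s of the 72 s allowed. Pack 3 was first stood upright on the bench by a tilted side grasp, then regrasped across its broad faces.

- **Seating:** each pack was pushed until the wrist read 41–46 N, well over the contact's 7 N. Afterwards all three cap tops measured 97.8 mm, against 98 mm for fully home and 104 mm with the contact up. They were level within about 0.5°.
- **Other things:** the dead pack, dish and flux pot measured within 0.5 mm of where they started. I did not re-measure the screwdriver, tweezers or mouse, but the arm never went near them.
- **Disagreements:**
  - An early wrist measurement, taken while the arm was moving, was about 10 mm off; I measured again with the arm at rest.
  - While I was setting pack 3 down, the wrist showed almost no force although the pack was already on the bench. A further push of about 20 N and the cap height confirmed it was standing.

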